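Level the carving platform on its cam feet

TASK

The small carving platform with the clamped wooden blank is out of level. Turn the two black wing-handled feet at its left and right until the platform is level to within one degree in every direction, leave it standing level on its own, and do not disturb the mallet, the stack of plywood rounds or the chisel lying around it.

Things in the scene. Friction and masses are not known exactly. Their poses are not given: they have to be found in the camera images.
- stand: Fixed dark steel base plate, 190 x 310 x 8 mm, screwed to the bench. Origin on the bench top; plate centre 10 mm along its +x from the origin. Its +x points away from the robot at yaw 0, +y to the left, z up. Carries a plain ball foot at (80, 0) mm (stays put), the left foot at (-40, 120) mm and the right foot at (-40, -120) mm.
- platform_top (a point): Middle of the upper face of the wooden blank (150 x 100 x 16 mm) clamped on the aluminium platform plate (190 x 330 x 16 mm). z axis: the platform's normal, vertical when level; x, y along the plate's short and long edges. When level it is 82 mm above the bench, at (6, 0) mm in the stand's frame; the plate's top is 16 mm lower. The plate pivots on the ball foot, 44 mm above the bench.
- left_foot (a joint): Left foot's angle (rad), -2.2 to 2.2; grows clockwise seen from above. Each +1 rad raises the plate there by 8.5 mm, i.e. tilts it 0.05 rad about the line from ball foot to right foot; at 0 it is at its level height. Takes 0.3 N m to turn (8 N at 40 mm from the axis) and stays where it is left. Starts between -1.6 and 1.6.
- left_foot_bar (a point): Centre of the left foot's wing handle, on its turning axis: a straight black bar 110 mm long, 14 mm thick, 24 mm tall, on a hub of 34 mm diameter; one end is red. x axis along the bar to the red end, z up the turning axis. 102 mm above the bench when level. Under the bar (12 mm below this point) there are 24 mm free down to the plate, 8 mm down to the height of the blank's top.
- right_foot (a joint): Right foot's angle (rad), -2.2 to 2.2; same sense, effect and resistance as the left: +1 rad (clockwise from above) raises the plate there by 8.5 mm and tilts it 0.05 rad about the line from ball foot to left foot; level height at 0. Always starts too high, between 0.7 and 1.6.
- right_foot_bar (a point): Centre of the right foot's wing handle, the same bar as on the left foot: 110 x 14 x 24 mm, x axis along the bar towards its red end, z up along the turning axis.
- mallet: Loose wooden mallet lying on the bench: head 75 x 125 x 70 mm centred 100 mm along its +x, round handle of 28 mm diameter along -x to 138 mm behind the origin. Origin on the bench. Leave alone.
- rounds: Loose stack of plywood rounds, glued: 150 mm diameter, 36 mm high. Origin at the centre of its underside. Leave alone.
- chisel: Loose chisel 260 mm long, lying along its x axis, wooden handle (22 mm square) towards -x, steel blade towards +x. Origin on the bench under its ferrule. Leave alone.

How it is judged:
At the end, for the whole second after the job is handed in: The platform's normal is within 0.0175 rad (one degree) of vertical, both feet are at rest (under 0.02 rad/s), and mallet, rounds and chisel are within 30 mm of where they started (angle between platform_top's own z axis and vertical below 0.0175 rad and velocity of joint left_foot between -0.02 and 0.02 rad/s and velocity of joint right_foot between -0.02 and 0.02 rad/s and distance of each of mallet, rounds, chisel from where it was at the start of the episode below 0.03 m); the robot touches nothing.
It fails at once if the mallet is shifted by more than 30 mm (distance of mallet from where it was at the start of the episode above 0.03 m).
It fails at once if the rounds is shifted by more than 30 mm (distance of rounds from where it was at the start of the episode above 0.03 m).
It fails at once if the chisel is shifted by more than 30 mm (distance of chisel from where it was at the start of the episode above 0.03 m).
It also fails if it takes over 48 s, if anything falls off the work surface, if the arm or the gripper's body presses on something with over 40 N, if the wrist force passes 120 N, or if a joint passes its speed limit or range.

ROBOT

A 6-joint arm with a two-finger parallel gripper is mounted at the origin on the work surface. World frame = base frame: x ahead of the robot, y to its left, z up, the work surface at z = 0. Lengths are in m, angles in rad, forces in N, time in s.
With the tool pointing down it reaches from about 0.35 to 0.975 m from the base axis. Payload 4.9 kg.
Tool frame: the origin (TCP) lies on the centre line of the jaws, within the pads' length; the fingertips stand 8 mm ahead of it and the grasp point (between the pads) lies 11 mm behind it; z points along the fingers, y is the direction in which the jaws open and shut (so a half turn about z gives the same grasp; the last joint's range is limited). The gripper opens to 85 mm and grips with 20 to 120 N. Pads are 22 mm wide; open, the fingers measure 114 mm over their backs; the gripper's body (76 mm by 85 mm) begins 54 mm behind the grasp point. The pads swing forward as they close: fully open they stand 13 mm farther back than shut.
Start: joints at [1.073, 0.053, 1.613, -0, 1.476, -0.119], TCP at [0.231, 0.581, 0.239] pointing down, gripper open.
Joint ranges: [-3.01, 3.01], [-1.01, 2.22], [0.06, 2.58], [-1.02, 4.17], [0.09, 2.62], [-3.14, 3.14]. Speed limits (rad/s): [2.57, 2.57, 3.14, 3.14, 3.14, 3.14].

INTERFACE

Orientations are given as a unit quaternion [w, x, y, z].
In Python, from plant import manip gives the robot as it stands.
- The arm moves only by the tool step_arm, never from a script. Its argument "deltas" is a list of rows, each a list of 7 numbers: the shift along the tool's x, y, z in m, then the turn, a rotation vector about the tool's x, y, z in rad, then the gripper command: -1 is fully open, 1 is shut, values between are in proportion. In form: [[dx, dy, dz, ax, ay, az, hand], ...]. A call has 1 to 20 rows; each row is the pose to reach, as a shift and turn from the pose commanded when the call began, along the tool's axes at that moment; what a row does not reach only later rows make up. A row lasts 1/10 s, in which the tool goes at most 50 mm and 8.59 degrees, less where a joint would pass 70% of its speed; a pose out of reach is approached as far as the arm can. A call with a gripper value outside its range is refused whole. The fingers move at their own pace and stop on an object; the grip force is fixed at half the most. Time passes only in rows, so rows that repeat a pose let the fingers close. It gives the time, the measured TCP pose, the force and the opening at its end, in the units of the state.
- manip.state(): the state, without advancing time (a new reading comes with each control period).
- manip.grab_frame(name): name is "side" or "top" or "wrist"; returns the picture (480x640x3 uint8, red, green, blue); there is no depth.
- manip.get_calibration(name): a dict with "fov_y" (degrees; the focal length in pixels is half the picture's height over the tangent of half this angle, whatever the lens; pixels are square), "cx", "cy" (the principal point, pixels), "R" (3x3) and "t" (3): a world point X has camera coordinates R X + t. Camera axes: x right, y down, z forward; pixel columns grow to the right and rows downward; lengths in m; the calibration is good to about 2 mm. The wrist camera is an equidistant fisheye: a pixel r from the principal point sees the ray r / f radians off the axis. A picture is of the moment at which its call begins: read the wrist's pose just before it. get_calibration takes no time and is no camera call; for the wrist camera it gives the pose at the moment of the call.
- manip.job_done(): hands the job in, once; it reports no verdict.
The state is a dict: "time": time; "joint_pos": joint angles; "joint_vel": joint speeds; "joint_efforts": joint torques, N m; "tool_pos": TCP position; "tool_rot": TCP orientation; "contact_force": force on the tool from outside, world axes, zero at the start; "ft_torque": the same for the moment, N m; "gripper_width": opening from 0.0 (shut) to 1.0 (fully open).
Only numpy, scipy, OpenCV 4.12 (cv2) and the standard library are available. Lean on these libraries where they do the work, as an engineer would, in place of code of your own. Each camera call takes 0.05 s, during which the arm holds its last target.

## Working session

There is one attempt and no reset: what is moved stays moved. The work goes in short steps, Python scripts to look and compute and a tool call to move; the robot and the scene stay as the last step left them, time stands still between calls to the robot, and variables do not carry over. Pictures are saved under pics/ and viewed, and the job is handed in when it is done.

Besides the shell and the picture viewer there is one more tool, called after "Call:" in YAML: its name, and indented under it one key for each argument. step_arm: Moves the arm, as the interface text tells. Its arguments: {"type":"object","properties":{"deltas":{"type":"array"}},"required":["deltas"]}

```bash
mkdir -p pics; ls
python3 - <<'E'
from plant import manip
import cv2
s=manip.state();print(s)
for n in("side","top"):
    c=manip.get_calibration(n);print(n,c)
    cv2.imwrite(f"pics/{n}0.png",manip.grab_frame(n)[:,:,::-1])
print(manip.get_calibration("wrist"))
E
```

```text
pics
{'time': 0.0, 'joint_pos': array([ 1.07300890e+00,  5.33371162e-02,  1.61427953e+00, -1.49348616e-05,
        1.47599276e+00, -1.18983768e-01]), 'joint_vel': array([ 0.00031044,  0.00094618, -0.00040399,  0.00015538,  0.00089156,
       -0.00069488]), 'joint_efforts': array([ 2.23386582e-03, -3.93675649e+01, -3.70182931e+01,  4.37884012e-05,
        6.87388223e-03, -1.53789489e-05]), 'tool_pos': array([0.23083661, 0.58016457, 0.23808388]), 'tool_rot': array([-2.98980264e-04,  1.88270656e-01,  9.82116665e-01, -9.63060880e-04]), 'contact_force': array([ 0.56949661, -0.37342803, -0.32119632]), 'ft_torque': array([-0.01425133, -0.03986424, -0.01399672]), 'gripper_width': 1.0017198009965236}
side {'fov_y': 53.94367722356284, 'cx': 319.0266018624844, 'cy': 241.02319749976456, 'R': array([[ 0.95841533, -0.28518529, -0.01045935],
       [-0.22424697, -0.72994075, -0.64567779],
       [ 0.1765031 ,  0.62117297, -0.76353834]]), 't': array([-0.52890225,  0.17393351,  1.12650614])}
top {'fov_y': 54.9258739503078, 'cx': 318.4750658767069, 'cy': 238.8945200153454, 'R': array([[ 2.74061403e-02, -9.99623921e-01,  9.59195204e-04],
       [-9.97170581e-01, -2.74060456e-02, -6.99981473e-02],
       [ 6.99981103e-02,  9.61897806e-04, -9.97546660e-01]]), 't': array([0.00218519, 0.54753961, 1.29451983])}
{'fov_y': 65.70646984690485, 'cx': 321.82041021837216, 'cy': 236.1403698931866, 'R': array([[ 0.37073892,  0.9287341 , -0.00237012],
       [ 0.87765861, -0.34951328,  0.32795706],
       [ 0.30375652, -0.12366661, -0.94468966]]), 't': array([-0.62407718, -0.04160838,  0.38069567])}
```

View pics/top0.png

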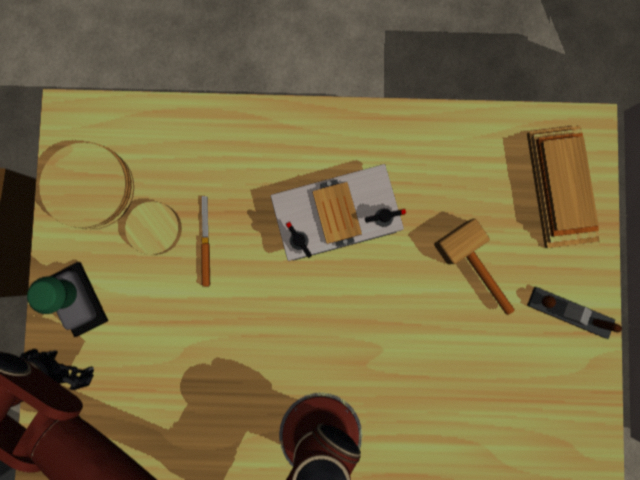

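View pics/side0.png

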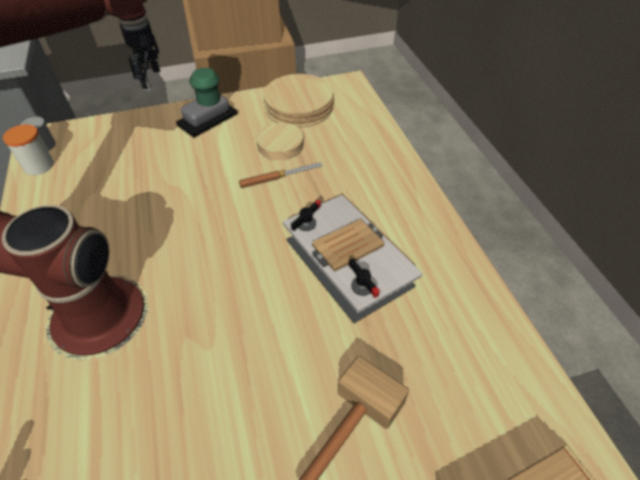

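```bash
cat > h.py <<'E'
import numpy as np, cv2
def K(c):
    f=240/np.tan(np.radians(c["fov_y"])/2); return f
def ray(c,u,v,fish=False):
    f=K(c);x=(u-c["cx"]);y=(v-c["cy"])
    if fish:
        r=np.hypot(x,y);t=r/f;d=np.array([x/r*np.sin(t),y/r*np.sin(t),np.cos(t)])
    else: d=np.array([x/f,y/f,1.]); d/=np.linalg.norm(d)
    R=np.array(c["R"]); return -R.T@np.array(c["t"]),R.T@d
def onz(c,u,v,z,fish=False):
    o,d=ray(c,u,v,fish);return o+d*(z-o[2])/d[2]
def proj(c,X,fish=False):
    p=np.array(c["R"])@np.asarray(X,float)+np.array(c["t"]);f=K(c)
    if fish:
        r=np.hypot(p[0],p[1]);t=np.arctan2(r,p[2]);return np.array([c["cx"]+f*t*p[0]/r,c["cy"]+f*t*p[1]/r])
    return np.array([c["cx"]+f*p[0]/p[2],c["cy"]+f*p[1]/p[2]])
E
python3 - <<'E'
from h import *
from plant import manip
c=manip.get_calibration("top")
for u,v,z in [(299,239,.1),(386,216,.11),(338,212,.082),(289,224,.1),(404,211,.11),(461,243,.07),(152,228,.036),(206,240,.02)]: print(u,v,onz(c,u,v,z).round(3))
im=cv2.imread("pics/top0.png")[140:280,240:430]
cv2.imwrite("pics/t0c.png",cv2.resize(im,None,fx=4,fy=4,interpolation=cv2.INTER_CUBIC))
E
```

```text
299 239 [0.54  0.069 0.1  ]
386 216 [ 0.607 -0.161  0.11 ]
338 212 [ 0.618 -0.034  0.082]
289 224 [0.579 0.097 0.1  ]
404 211 [ 0.621 -0.208  0.11 ]
461 243 [ 0.543 -0.373  0.07 ]
152 228 [0.564 0.486 0.036]
206 240 [0.535 0.337 0.02 ]
```

View pics/t0c.png

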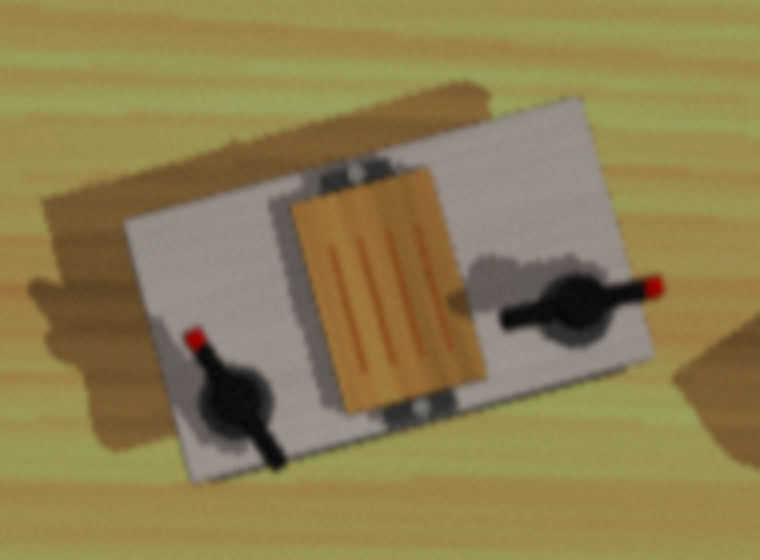

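Call:
step_arm:
  deltas:
    - [-0.53, -0.45, -0.08, 0, 0, 0, -1]
    - [-0.53, -0.45, -0.08, 0, 0, 0, -1]
    - [-0.53, -0.45, -0.08, 0, 0, 0, -1]
    - [-0.53, -0.45, -0.08, 0, 0, 0, -1]
    - [-0.53, -0.45, -0.08, 0, 0, 0, -1]
    - [-0.53, -0.45, -0.08, 0, 0, 0, -1]
    - [-0.53, -0.45, -0.08, 0, 0, 0, -1]
    - [-0.53, -0.45, -0.08, 0, 0, 0, -1]
    - [-0.53, -0.45, -0.08, 0, 0, 0, -1]
    - [-0.53, -0.45, -0.08, 0, 0, 0, -1]
    - [-0.53, -0.45, -0.08, 0, 0, 0, -1]
    - [-0.53, -0.45, -0.08, 0, 0, 0, -1]
    - [-0.53, -0.45, -0.08, 0, 0, 0, -1]
    - [-0.53, -0.45, -0.08, 0, 0, 0, -1]
    - [-0.53, -0.45, -0.08, 0, 0, 0, -1]
    - [-0.53, -0.45, -0.08, 0, 0, 0, -1]
    - [-0.53, -0.45, -0.08, 0, 0, 0, -1]
    - [-0.53, -0.45, -0.08, 0, 0, 0, -1]

```text
time: 1.9
tool_pos: [0.5566, -0.0322, 0.319]
tool_rot: [-0.0, 0.187, 0.982, 0.0]
contact_force: [-0.9, 0.2, -1.1]
gripper_width: 0.999
```

```bash
cat > snap.py <<'E'
import sys,pickle,cv2
from plant import manip
n,k=sys.argv[1],sys.argv[2]
c=manip.get_calibration(n); im=manip.grab_frame(n)
cv2.imwrite(f"pics/{k}.png",im[:,:,::-1]); s=manip.state()
pickle.dump((c,s),open(f"pics/{k}.pkl","wb"))
print({q:(s[q] if q=='time' else s[q].round(4) if hasattr(s[q],'round') else s[q]) for q in('time','tool_pos','tool_rot','joint_pos','contact_force','gripper_width')})
E
python3 snap.py wrist w1
```

```text
{'time': 1.95, 'tool_pos': array([ 0.5567, -0.0321,  0.3192]), 'tool_rot': array([-1.000e-04,  1.873e-01,  9.823e-01,  1.000e-04]), 'joint_pos': array([-1.9120e-01, -1.4300e-01,  1.6707e+00,  1.0000e-04,  1.6140e+00,
       -1.3851e+00]), 'contact_force': array([0.7864, 0.6831, 0.2975]), 'gripper_width': 1.0017268679466573}
```

View pics/w1.png

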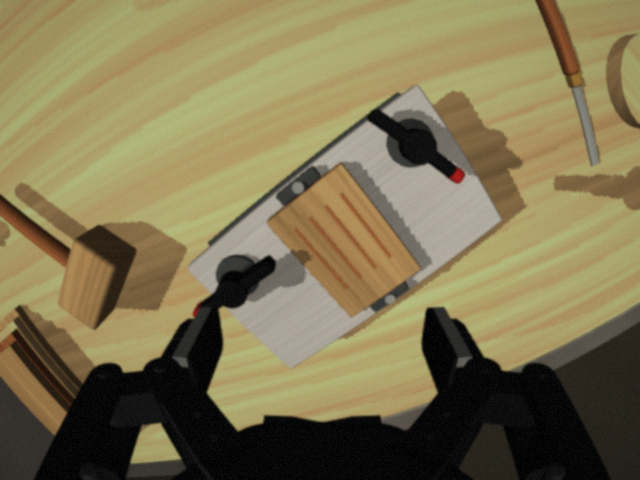

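Run:
```python
import cv2
im=cv2.imread("pics/w1.png")
cv2.imwrite("pics/w1a.png",cv2.resize(im[75:225,340:530],None,fx=4,fy=4,interpolation=cv2.INTER_CUBIC))
cv2.imwrite("pics/w1b.png",cv2.resize(im[225:375,175:365],None,fx=4,fy=4,interpolation=cv2.INTER_CUBIC))
```

```text
(no output)
```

View pics/w1a.png

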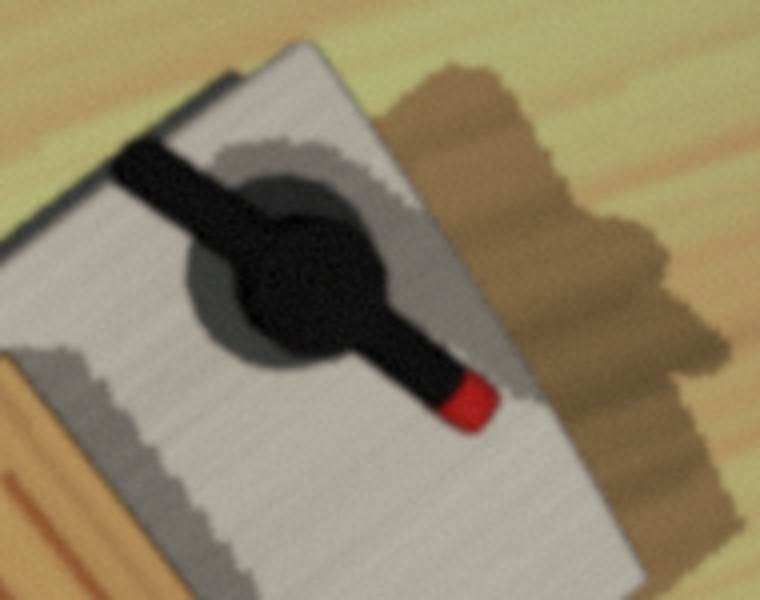

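View pics/w1b.png

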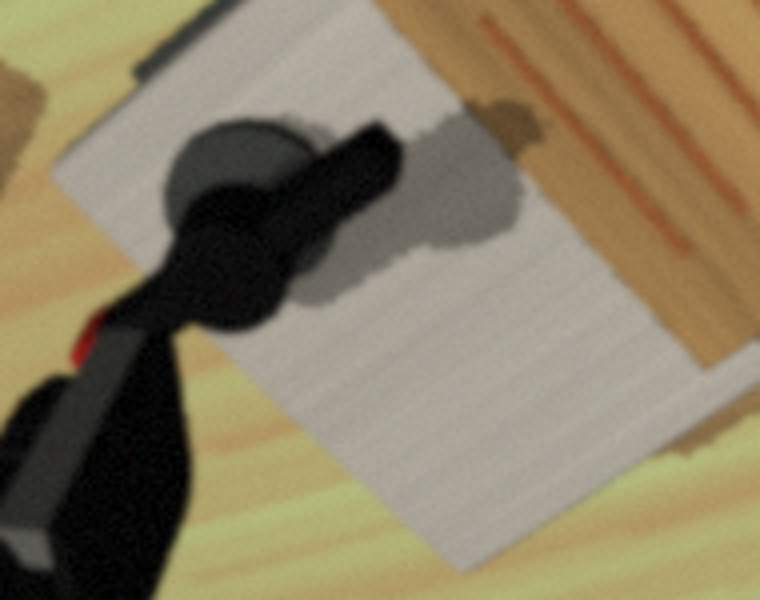

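Run:
```python
import cv2
im=cv2.imread("pics/side0.png")
cv2.imwrite("pics/s0c.png",cv2.resize(im[185:325,275:430],None,fx=4,fy=4,interpolation=cv2.INTER_CUBIC))
im=cv2.imread("pics/w1.png")
cv2.imwrite("pics/w1c.png",cv2.resize(im[150:325,255:430],None,fx=3.4,fy=3.4,interpolation=cv2.INTER_CUBIC))
```

```text
(no output)
```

View pics/s0c.png

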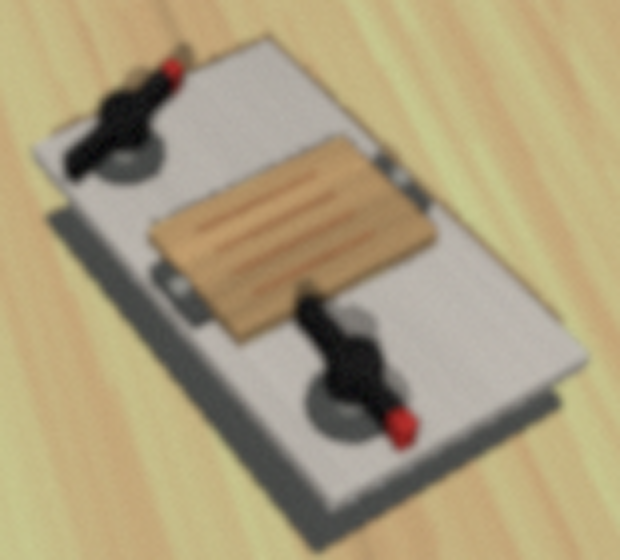

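View pics/w1c.png

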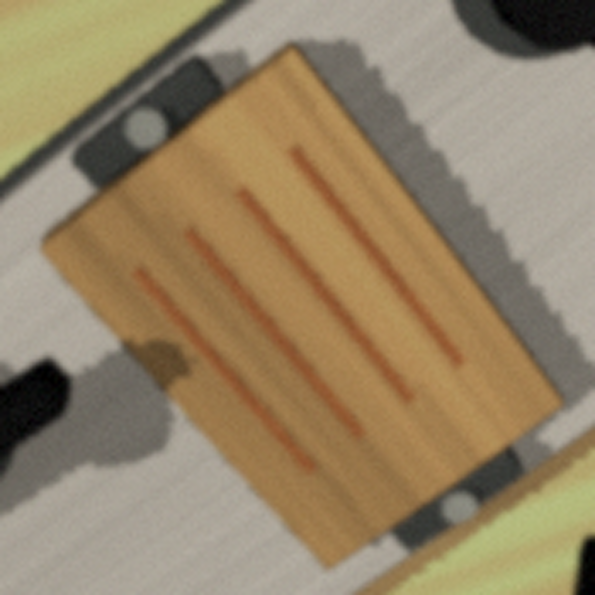

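```bash
cat > fit.py <<'E'
from h import *
import pickle
from scipy.optimize import least_squares
from scipy.spatial.transform import Rotation as Ro
def tiltR(al,ar):
    a=-(al+ar)*.0085/.24; b=(al-ar)*.0085/.24
    n=np.array([-a,-b,1.]);n/=np.linalg.norm(n)
    v=np.cross([0,0,1],n); s=np.linalg.norm(v)
    return Ro.from_rotvec(v/s*np.arcsin(s) if s>1e-9 else v).as_matrix()
PIV=np.array([.08,0,.044])
def model(p,P):
    x,y,yaw,al,ar=p[:5]
    q=PIV+tiltR(al,ar)@(np.asarray(P)-PIV)
    return Ro.from_euler('z',yaw).as_matrix()@q+[x,y,0]
def pts(p):
    o=p[5]
    d={}
    for n,i,j in(("fl",1,1),("fr",1,-1),("nl",-1,1),("nr",-1,-1)):
        d["P"+n]=model(p,[o+i*.095,j*.165,.066]); d["B"+n]=model(p,[.006+i*.075,j*.05,.082])
    d["HL"]=model(p,[-.04,.12,.112]);d["HR"]=model(p,[-.04,-.12,.112])
    return d
def run(views,p0=(.62,-.03,.25,0.3,1,.01),zfree=True):
    # views: list of (cal,fish,obs)
    nv=len(views)
    def res(v):
        p=v[:6];d=pts(p);r=[]
        for k,(c,fi,o) in enumerate(views):
            e=v[6+6*k:12+6*k]
            dR=Ro.from_rotvec(e[3:]).as_matrix()
            c2=dict(c);c2["R"]=dR@np.array(c["R"]);c2["t"]=dR@np.array(c["t"])+e[:3]
            for n,uv in o.items():
                w=2.5 if n[0]=="H" else .6
                r+=list((proj(c2,d[n],fi)-uv)/w)
            r+=list(e[:3]/.002)+list(e[3:]/.002)
        r+=[(p[5]-.01)/.003,(p[3])/5,(p[4]-1)/5]
        return np.array(r)
    s=least_squares(res,np.r_[p0,np.zeros(6*nv)],loss="soft_l1")
    C=np.linalg.inv(s.jac.T@s.jac)
    print("x,y,yaw,al,ar,o",s.x[:6].round(4),"sd",np.sqrt(np.diag(C))[:6].round(4),"cost",s.cost)
    r=res(s.x);i=0
    for k,(c,fi,o) in enumerate(views):
        for n in o: print(n,(r[i:i+2]).round(1),end=' ');i+=2
        print("e",s.x[6+6*k:12+6*k].round(4));i+=6
    return s.x
E
cat > f1.py <<'E'
from fit import *
from plant import manip
w=pickle.load(open("pics/w1.pkl","rb"))[0]
W=dict(Pnl=(415.9,84.6),Pfl=(500.9,219.6),Pnr=(187.6,269.1),Pfr=(290.9,367.6),Bnl=(340.8,162.9),Bnr=(267.3,220.2),Bfl=(420.2,268.8),Bfr=(351.7,316.7),HL=(417.1,145.1),HR=(233.3,289))
T=dict(Pfl=(271.4,194.6),Pnl=(287.9,260.4),Pfr=(385.1,164.1),Pnr=(402.6,229.1),Bnl=(326.1,242.6),Bnr=(360.6,233.9),Bfr=(347.1,182.1),Bfl=(312.1,190.9),HL=(298.9,239.1),HR=(384.4,214.9))
S=dict(Pfl=(341.6,193.9),Pnl=(283.9,222.1),Pnr=(357.6,312.6),Pfr=(421.6,273.4),Bnl=(312.1,243.4),Bnr=(334.1,270.1),Bfr=(383.9,244.1),Bfl=(360.4,219.1),HL=(306.4,211.6),HR=(363.4,274.9))
V=[(w,True,W),(manip.get_calibration("top"),False,T),(manip.get_calibration("side"),False,S)]
if __name__=="__main__":
    x=run(V); run(V[:1]);run(V[1:2]);run(V[2:])
    for n,q in pts(x).items(): print(n,q.round(4))
E
python3 f1.py
```

```text
x,y,yaw,al,ar,o [ 0.6119 -0.0314  0.2908 -0.133   0.4371  0.0096] sd [0.0019 0.002  0.0026 0.1467 0.1616 0.0006] cost 29.585296398443766
Pnl [-0.3  0.1] Pfl [1.2 0.1] Pnr [ 0.8 -5.1] Pfr [-0.5  0.4] Bnl [ 0.4 -0.1] Bnr [-1.6  2.6] Bfl [ 0.7 -1.7] Bfr [-1.5  0.3] HL [1.  0.8] HR [-0.5  0.5] e [ 0.0013 -0.0009  0.0062  0.0004  0.     -0.0008]
Pfl [-2.5 -0.2] Pnl [-0.9  0.4] Pfr [-0.6 -1. ] Pnr [1.6 0.3] Bnl [0.2 1.6] Bnr [2.1 0.1] Bfr [ 0.2 -1.4] Bfl [-0.3 -0.2] HL [-0.4  0. ] HR [0.3 0.3] e [ 0.0007  0.0003  0.0023 -0.0006  0.0009  0.0006]
Pfl [0.6 1.1] Pnl [-2.9  0.5] Pnr [-0.4 -1.2] Pfr [1.7 0.9] Bnl [-1.7 -0.2] Bnr [ 0.1 -0.1] Bfr [ 1.4 -1.6] Bfl [-0.1 -0.5] HL [-0.4  0.6] HR [-0.2  0.7] e [ 0.0001  0.0013  0.0007 -0.0009 -0.      0.0002]
x,y,yaw,al,ar,o [ 0.6118 -0.0302  0.2923 -0.0838  0.6467  0.0101] sd [0.0026 0.0023 0.0033 0.1988 0.1893 0.0008] cost 12.765168638667324
Pnl [-0.1  0.4] Pfl [ 0.5 -0.4] Pnr [ 0.3 -3.4] Pfr [-0.  1.] Bnl [ 0.6 -0.1] Bnr [-1.7  3.2] Bfl [ 0.6 -2.3] Bfr [-1.2  0.2] HL [1.1 0.8] HR [-0.4  0.8] e [ 0.     -0.0007  0.0067  0.0004 -0.0001 -0.    ]
x,y,ya
[... 259 characters left out ...]
0.3  0.5] HR [0.2 0.9] e [-0.      0.0001  0.0015 -0.0003 -0.      0.    ]
x,y,yaw,al,ar,o [ 0.6122 -0.0308  0.2913 -0.0834  0.2133  0.01  ] sd [0.0037 0.0051 0.0062 0.2514 0.2324 0.0014] cost 7.530516297216922
Pfl [0.7 0.1] Pnl [-2.8  0.1] Pnr [-0.2 -0.6] Pfr [1.6 1.1] Bnl [-1.7 -0. ] Bnr [0.1 0.4] Bfr [ 1.3 -1.5] Bfl [-0.2 -0.7] HL [-0.4  0.6] HR [-0.2  0.9] e [ 0.      0.001   0.0012 -0.0013 -0.0001  0.0001]
Pfl [0.6649 0.1571 0.0624]
Bfl [0.6754 0.0405 0.081 ]
Pfr [ 0.7596 -0.159   0.0691]
Bfr [ 0.704  -0.0552  0.083 ]
Pnl [0.4829 0.1026 0.0644]
Bnl [ 0.5317 -0.0024  0.0826]
Pnr [ 0.5776 -0.2134  0.0711]
Bnr [ 0.5603 -0.0982  0.0846]
HL [0.5395 0.0736 0.1109]
HR [ 0.6083 -0.1563  0.1157]
```

```bash
cat > ov.py <<'E'
from fit import *
def overlay(img,c,fish,x,e,out,box,sc):
    dR=Ro.from_rotvec(e[3:]).as_matrix();c=dict(c);c["R"]=dR@np.array(c["R"]);c["t"]=dR@np.array(c["t"])+e[:3]
    im=cv2.imread(img);u0,v0,u1,v1=box
    im=cv2.resize(im[v0:v1,u0:u1],None,fx=sc,fy=sc,interpolation=cv2.INTER_CUBIC)
    def boxp(cx,cy,lx,ly,z,tilt=True):
        P=[]
        for i,j in((1,1),(1,-1),(-1,-1),(-1,1)):
            for t in range(10):
                pass
            P.append((cx+i*lx/2,cy+j*ly/2,z))
        Q=[]
        for a,b in zip(P,P[1:]+P[:1]):
            for t in np.linspace(0,1,12): Q.append(np.array(a)*(1-t)+np.array(b)*t)
        p=np.array(x[:6]).copy()
        if not tilt:p[3]=p[4]=0
        return [proj(c,model(p,q),fish) for q in Q]
    for b,col in((boxp(x[5],0,.19,.33,.066),(255,0,0)),(boxp(x[5],0,.19,.33,.05),(255,128,0)),(boxp(.006,0,.15,.1,.082),(0,0,255)),(boxp(.01,0,.19,.31,.008,False),(255,0,255))):
        pp=np.array([((u-u0+.5)*sc-.5,(v-v0+.5)*sc-.5) for u,v in b])
        cv2.polylines(im,[np.round(pp*8).astype(np.int32)],True,col,1,cv2.LINE_AA,3)
    cv2.imwrite(out,im)
E
python3 - <<'E'
from f1 import *; from ov import overlay
x=run(V)
overlay("pics/w1.png",V[0][0],True,x[:6],x[6:12],"pics/o1.png",(170,75,510,375),2.3)
E
```

```text
x,y,yaw,al,ar,o [ 0.6119 -0.0314  0.2908 -0.133   0.4371  0.0096] sd [0.0019 0.002  0.0026 0.1467 0.1616 0.0006] cost 29.585296398443766
Pnl [-0.3  0.1] Pfl [1.2 0.1] Pnr [ 0.8 -5.1] Pfr [-0.5  0.4] Bnl [ 0.4 -0.1] Bnr [-1.6  2.6] Bfl [ 0.7 -1.7] Bfr [-1.5  0.3] HL [1.  0.8] HR [-0.5  0.5] e [ 0.0013 -0.0009  0.0062  0.0004  0.     -0.0008]
Pfl [-2.5 -0.2] Pnl [-0.9  0.4] Pfr [-0.6 -1. ] Pnr [1.6 0.3] Bnl [0.2 1.6] Bnr [2.1 0.1] Bfr [ 0.2 -1.4] Bfl [-0.3 -0.2] HL [-0.4  0. ] HR [0.3 0.3] e [ 0.0007  0.0003  0.0023 -0.0006  0.0009  0.0006]
Pfl [0.6 1.1] Pnl [-2.9  0.5] Pnr [-0.4 -1.2] Pfr [1.7 0.9] Bnl [-1.7 -0.2] Bnr [ 0.1 -0.1] Bfr [ 1.4 -1.6] Bfl [-0.1 -0.5] HL [-0.4  0.6] HR [-0.2  0.7] e [ 0.0001  0.0013  0.0007 -0.0009 -0.      0.0002]
```

View pics/o1.png

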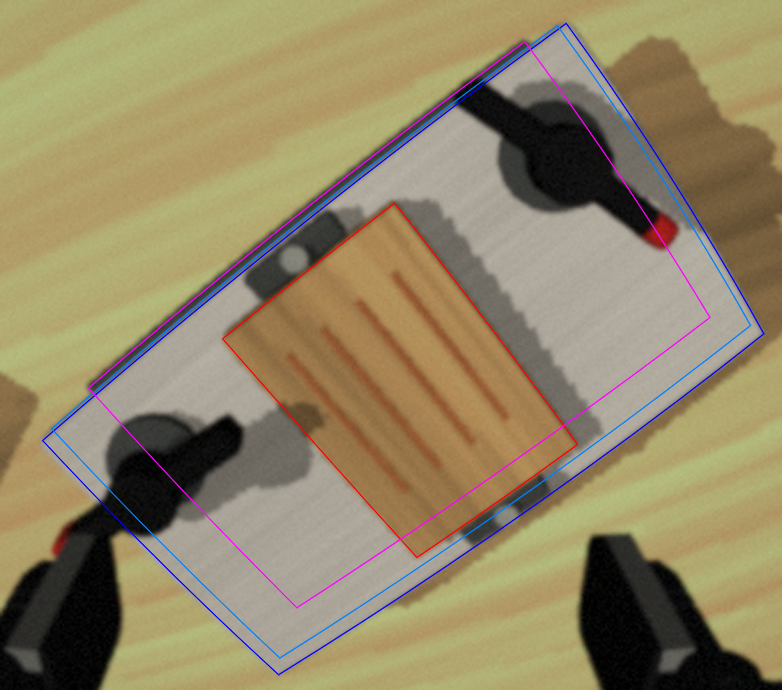

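Call:
step_arm:
  deltas:
    - [-0.008, -0.013, 0.05, 0, 0, 0, 1]
    - [-0.008, -0.013, 0.1, 0, 0, 0, 1]
    - [-0.008, -0.013, 0.15, 0, 0, 0, 1]
    - [-0.008, -0.013, 0.19, 0, 0, 0, 1]
    - [-0.008, -0.013, 0.205, 0, 0, 0, 1]
    - [-0.008, -0.013, 0.21, 0, 0, 0, 1]
    - [-0.008, -0.013, 0.21, 0, 0, 0, 1]
    - [-0.008, -0.013, 0.21, 0, 0, 0, 1]
    - [-0.008, -0.013, 0.21, 0, 0, 0, 1]

```text
time: 2.85
tool_pos: [0.5616, -0.0487, 0.1122]
tool_rot: [0.002, 0.188, 0.982, -0.0]
contact_force: [0.5, 0.4, -0.1]
gripper_width: -0.001
```

```bash
python3 snap.py wrist w2
```

```text
{'time': 2.9, 'tool_pos': array([ 0.5613, -0.0487,  0.1118]), 'tool_rot': array([ 2.000e-03,  1.882e-01,  9.821e-01, -1.000e-04]), 'joint_pos': array([-0.2187,  0.018 ,  1.8698,  0.    ,  1.2497, -1.4108]), 'contact_force': array([-0.4821,  0.0548,  0.2934]), 'gripper_width': 0.0013565865228697327}
```

View pics/w2.png

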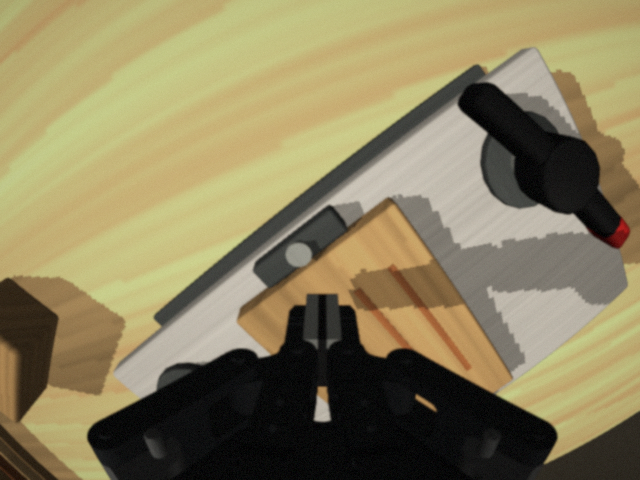

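Call:
step_arm:
  deltas:
    - [0, 0, 0.004, 0, 0, 0, 1]
    - [0, 0, 0.008, 0, 0, 0, 1]
    - [0, 0, 0.01, 0, 0, 0, 1]

```text
time: 3.2
tool_pos: [0.5594, -0.0484, 0.0987]
tool_rot: [-0.0, 0.188, 0.982, 0.0]
contact_force: [0.0, -0.4, 0.2]
gripper_width: 0.004
```

Call:
step_arm:
  deltas:
    - [0, 0, 0.002, 0, 0, 0, 1]
    - [0, 0, 0.003, 0, 0, 0, 1]

```text
time: 3.4
tool_pos: [0.5595, -0.0484, 0.0958]
tool_rot: [-0.0, 0.188, 0.982, 0.0]
contact_force: [-1.5, -1.1, -0.0]
gripper_width: 0.002
```

Call:
step_arm:
  deltas:
    - [0, 0, 0.001, 0, 0, 0, 1]
    - [0, 0, 0.002, 0, 0, 0, 1]

```text
time: 3.6
tool_pos: [0.5598, -0.0485, 0.0943]
tool_rot: [0.0, 0.188, 0.982, 0.0]
contact_force: [-0.3, 0.1, 0.1]
gripper_width: 0.0
```

Call:
step_arm:
  deltas:
    - [0, 0, 0.001, 0, 0, 0, 1]
    - [0, 0, 0.0015, 0, 0, 0, 1]

```text
time: 3.8
tool_pos: [0.5598, -0.0484, 0.0928]
tool_rot: [-0.0, 0.188, 0.982, -0.0]
contact_force: [0.2, 0.0, 0.1]
gripper_width: 0.001
```

Call:
step_arm:
  deltas:
    - [0, 0, 0.001, 0, 0, 0, 1]
    - [0, 0, 0.001, 0, 0, 0, 1]

```text
time: 4.0
tool_pos: [0.5598, -0.0484, 0.0918]
tool_rot: [0.0, 0.188, 0.982, 0.0]
contact_force: [-0.1, 0.1, -0.3]
gripper_width: -0.001
```

Call:
step_arm:
  deltas:
    - [0, 0, 0.001, 0, 0, 0, 1]
    - [0, 0, 0.001, 0, 0, 0, 1]

```text
time: 4.2
tool_pos: [0.5598, -0.0486, 0.0911]
tool_rot: [0.0, 0.188, 0.982, -0.0]
contact_force: [-1.4, -0.1, 2.0]
gripper_width: 0.001
```

Call:
step_arm:
  deltas:
    - [0, 0, 0.001, 0, 0, 0, 1]
    - [0, 0, 0.001, 0, 0, 0, 1]

```text
time: 4.4
tool_pos: [0.5598, -0.0486, 0.0903]
tool_rot: [0.0, 0.188, 0.982, -0.0]
contact_force: [-3.5, -0.2, 5.2]
gripper_width: -0.001
```

Call:
step_arm:
  deltas:
    - [0, 0, -0.012, 0, 0, 0, 1]
    - [-0.03, 0.024, -0.012, 0, 0, 0, 1]
    - [-0.06, 0.048, -0.012, 0, 0, 0, 1]
    - [-0.09, 0.073, -0.012, 0, 0, 0, 1]
    - [-0.09, 0.073, -0.006, 0, 0, 0, 1]
    - [-0.09, 0.073, -0.003, 0, 0, 0, 1]
    - [-0.09, 0.073, -0.003, 0, 0, 0, 1]

```text
time: 5.1
tool_pos: [0.6689, -0.0139, 0.0916]
tool_rot: [-0.001, 0.188, 0.982, -0.0]
contact_force: [-0.5, 0.1, -0.6]
gripper_width: -0.0
```

Call:
step_arm:
  deltas:
    - [0, 0, 0.001, 0, 0, 0, 1]
    - [0, 0, 0.001, 0, 0, 0, 1]

```text
time: 5.3
tool_pos: [0.6697, -0.0142, 0.092]
tool_rot: [-0.0, 0.189, 0.982, 0.0]
contact_force: [0.3, -0.5, 0.0]
gripper_width: -0.003
```

Call:
step_arm:
  deltas:
    - [0, 0, 0.001, 0, 0, 0, 1]
    - [0, 0, 0.001, 0, 0, 0, 1]

```text
time: 5.5
tool_pos: [0.6702, -0.0141, 0.091]
tool_rot: [0.0, 0.188, 0.982, -0.0]
contact_force: [-0.1, -0.3, -1.1]
gripper_width: -0.002
```

Call:
step_arm:
  deltas:
    - [0, 0, 0.001, 0, 0, 0, 1]
    - [0, 0, 0.001, 0, 0, 0, 1]

```text
time: 5.7
tool_pos: [0.6705, -0.014, 0.0903]
tool_rot: [0.0, 0.188, 0.982, -0.0]
contact_force: [-0.8, 0.5, 2.5]
gripper_width: 0.002
```

Call:
step_arm:
  deltas:
    - [0, 0, -0.012, 0, 0, 0, 1]
    - [0.03, 0.04, -0.012, 0, 0, 0, 1]
    - [0.06, 0.08, -0.012, 0, 0, 0, 1]
    - [0.074, 0.1, -0.008, 0, 0, 0, 1]
    - [0.074, 0.1, 0, 0, 0, 0, 1]
    - [0.074, 0.1, 0.01, 0, 0, 0, 1]
    - [0.074, 0.1, 0.012, 0, 0, 0, 1]
    - [0.074, 0.1, 0.012, 0, 0, 0, 1]

```text
time: 6.5
tool_pos: [0.6383, 0.1051, 0.0768]
tool_rot: [-0.001, 0.189, 0.982, -0.0]
contact_force: [-0.7, -0.5, 0.0]
gripper_width: 0.004
```

Call:
step_arm:
  deltas:
    - [0, 0, 0.001, 0, 0, 0, 1]
    - [0, 0, 0.002, 0, 0, 0, 1]

```text
time: 6.7
tool_pos: [0.6391, 0.1057, 0.0762]
tool_rot: [0.0, 0.189, 0.982, 0.0]
contact_force: [-0.1, -0.0, 0.1]
gripper_width: -0.004
```

Call:
step_arm:
  deltas:
    - [0, 0, 0.001, 0, 0, 0, 1]
    - [0, 0, 0.0015, 0, 0, 0, 1]

```text
time: 6.9
tool_pos: [0.6387, 0.1062, 0.0744]
tool_rot: [0.0, 0.188, 0.982, 0.0]
contact_force: [-0.3, 0.3, 0.1]
gripper_width: -0.0
```

Call:
step_arm:
  deltas:
    - [0, 0, 0.001, 0, 0, 0, 1]
    - [0, 0, 0.001, 0, 0, 0, 1]

```text
time: 7.1
tool_pos: [0.6385, 0.1064, 0.0732]
tool_rot: [-0.0, 0.188, 0.982, -0.0]
contact_force: [-0.6, 0.1, 0.2]
gripper_width: -0.003
```

Call:
step_arm:
  deltas:
    - [0, 0, 0.001, 0, 0, 0, 1]
    - [0, 0, 0.001, 0, 0, 0, 1]

```text
time: 7.3
tool_pos: [0.6385, 0.1064, 0.0722]
tool_rot: [-0.0, 0.188, 0.982, -0.0]
contact_force: [-0.1, -0.1, -0.1]
gripper_width: -0.001
```

Call:
step_arm:
  deltas:
    - [0, 0, 0.001, 0, 0, 0, 1]
    - [0, 0, 0.001, 0, 0, 0, 1]

```text
time: 7.5
tool_pos: [0.6387, 0.1064, 0.0714]
tool_rot: [0.0, 0.188, 0.982, 0.0]
contact_force: [-1.3, 1.0, 1.1]
gripper_width: 0.005
```

Call:
step_arm:
  deltas:
    - [0, 0, 0.001, 0, 0, 0, 1]
    - [0, 0, 0.001, 0, 0, 0, 1]

```text
time: 7.7
tool_pos: [0.6389, 0.1066, 0.0708]
tool_rot: [0.0, 0.188, 0.982, 0.0]
contact_force: [-0.4, 0.7, 3.0]
gripper_width: 0.001
```

Call:
step_arm:
  deltas:
    - [0, 0, -0.04, 0, 0, 0, 1]
    - [-0.03, -0.04, -0.04, 0, 0, 0, 1]
    - [-0.06, -0.08, -0.04, 0, 0, 0, 1]
    - [-0.09, -0.12, -0.04, 0, 0, 0, 1]
    - [-0.12, -0.16, -0.04, 0, 0, 0, 1]
    - [-0.154, -0.196, -0.035, 0, 0, 0, 1]
    - [-0.154, -0.196, -0.02, 0, 0, 0, 1]
    - [-0.154, -0.196, -0.012, 0, 0, 0, 1]
    - [-0.154, -0.196, -0.01, 0, 0, 0, 1]
    - [-0.154, -0.196, -0.01, 0, 0, 0, 1]

```text
time: 8.7
tool_pos: [0.7084, -0.131, 0.0792]
tool_rot: [-0.001, 0.187, 0.982, 0.0]
contact_force: [0.2, -0.3, -0.8]
gripper_width: -0.003
```

Call:
step_arm:
  deltas:
    - [0, 0, 0.001, 0, 0, 0, 1]
    - [0, 0, 0.001, 0, 0, 0, 1]

```text
time: 8.9
tool_pos: [0.7095, -0.1318, 0.08]
tool_rot: [0.0, 0.188, 0.982, -0.0]
contact_force: [0.4, -0.6, -0.2]
gripper_width: 0.002
```

Call:
step_arm:
  deltas:
    - [0, 0, 0.001, 0, 0, 0, 1]
    - [0, 0, 0.001, 0, 0, 0, 1]

```text
time: 9.1
tool_pos: [0.7093, -0.1324, 0.0786]
tool_rot: [0.0, 0.188, 0.982, -0.0]
contact_force: [-0.6, -0.4, 0.6]
gripper_width: 0.0
```

Call:
step_arm:
  deltas:
    - [0, 0, 0.001, 0, 0, 0, 1]
    - [0, 0, 0.001, 0, 0, 0, 1]

```text
time: 9.3
tool_pos: [0.7091, -0.1327, 0.0772]
tool_rot: [-0.0, 0.188, 0.982, 0.0]
contact_force: [0.5, -0.5, 0.3]
gripper_width: 0.0
```

Call:
step_arm:
  deltas:
    - [0, 0, 0.001, 0, 0, 0, 1]
    - [0, 0, 0.001, 0, 0, 0, 1]

```text
time: 9.5
tool_pos: [0.7093, -0.1328, 0.0765]
tool_rot: [0.0, 0.188, 0.982, -0.0]
contact_force: [-0.6, 0.9, 1.8]
gripper_width: 0.003
```

Call:
step_arm:
  deltas:
    - [0, 0, 0.001, 0, 0, 0, 1]
    - [0, 0, 0.001, 0, 0, 0, 1]

```text
time: 9.7
tool_pos: [0.7095, -0.1329, 0.0758]
tool_rot: [0.0, 0.188, 0.982, -0.0]
contact_force: [-1.3, -0.3, 3.6]
gripper_width: 0.001
```

Call:
step_arm:
  deltas:
    - [0, 0, -0.04, 0, 0, 0, 1]
    - [0, 0, -0.07, 0, 0, 0, 1]
    - [0.04, -0.012, -0.07, 0, 0, 0, 1]
    - [0.08, -0.024, -0.07, 0, 0, 0, 1]
    - [0.12, -0.036, -0.07, 0, 0, 0, 1]
    - [0.144, -0.043, -0.07, 0, 0, 0, 1]
    - [0.144, -0.043, -0.07, 0, 0, 0, 1]

```text
time: 10.4
tool_pos: [0.5565, -0.1187, 0.1442]
tool_rot: [-0.001, 0.189, 0.982, 0.0]
contact_force: [0.2, -0.1, 0.0]
gripper_width: -0.002
```

```bash
python3 snap.py wrist w3
```

```text
{'time': 10.45, 'tool_pos': array([ 0.5583, -0.1191,  0.1449]), 'tool_rot': array([-2.000e-04,  1.885e-01,  9.821e-01,  1.000e-04]), 'joint_pos': array([-3.4060e-01,  1.8000e-03,  1.8266e+00,  1.0000e-04,  1.3135e+00,
       -1.5322e+00]), 'contact_force': array([-0.0462, -0.0164, -0.076 ]), 'gripper_width': -0.0023596584129522077}
```

View pics/w3.png

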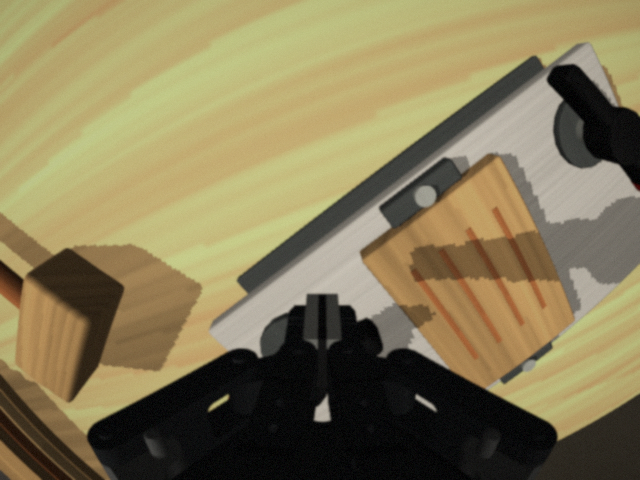

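Call:
step_arm:
  deltas:
    - [0, 0, 0.03, 0, 0, 0, 1]
    - [0, 0, 0.05, 0, 0, 0, 1]
    - [0, 0, 0.058, 0, 0, 0, 1]
    - [0, 0, 0.06, 0, 0, 0, 1]
    - [0, 0, 0.06, 0, 0, 0, 1]

```text
time: 10.95
tool_pos: [0.5604, -0.1196, 0.0858]
tool_rot: [0.0, 0.188, 0.982, -0.0]
contact_force: [0.5, 0.3, 0.7]
gripper_width: -0.004
```

Call:
step_arm:
  deltas:
    - [0, 0, 0.001, 0, 0, 0, 1]
    - [0, 0, 0.001, 0, 0, 0, 1]

```text
time: 11.15
tool_pos: [0.5604, -0.1197, 0.0854]
tool_rot: [0.001, 0.188, 0.982, -0.0]
contact_force: [-0.0, 0.1, 1.1]
gripper_width: 0.004
```

Call:
step_arm:
  deltas:
    - [0, 0, 0.001, 0, 0, 0, 1]
    - [0, 0, 0.001, 0, 0, 0, 1]

```text
time: 11.35
tool_pos: [0.5597, -0.1194, 0.0836]
tool_rot: [0.0, 0.188, 0.982, -0.0]
contact_force: [0.1, -0.2, -1.3]
gripper_width: 0.003
```

Call:
step_arm:
  deltas:
    - [0, 0, 0.001, 0, 0, 0, 1]
    - [0, 0, 0.001, 0, 0, 0, 1]

```text
time: 11.55
tool_pos: [0.5594, -0.1194, 0.0822]
tool_rot: [-0.0, 0.188, 0.982, -0.0]
contact_force: [-0.6, 0.3, -0.2]
gripper_width: -0.002
```

Call:
step_arm:
  deltas:
    - [0, 0, 0.001, 0, 0, 0, 1]
    - [0, 0, 0.001, 0, 0, 0, 1]

```text
time: 11.75
tool_pos: [0.5594, -0.1194, 0.0811]
tool_rot: [-0.0, 0.188, 0.982, 0.0]
contact_force: [-0.0, 0.1, 0.5]
gripper_width: 0.002
```

Call:
step_arm:
  deltas:
    - [0, 0, 0.001, 0, 0, 0, 1]
    - [0, 0, 0.001, 0, 0, 0, 1]

```text
time: 11.95
tool_pos: [0.5594, -0.1194, 0.0801]
tool_rot: [-0.0, 0.188, 0.982, 0.0]
contact_force: [0.1, 0.3, 0.7]
gripper_width: -0.001
```

Call:
step_arm:
  deltas:
    - [0, 0, 0.001, 0, 0, 0, 1]
    - [0, 0, 0.001, 0, 0, 0, 1]

```text
time: 12.15
tool_pos: [0.5594, -0.1194, 0.0791]
tool_rot: [-0.0, 0.188, 0.982, 0.0]
contact_force: [-0.1, 0.3, -0.1]
gripper_width: -0.001
```

Call:
step_arm:
  deltas:
    - [0, 0, 0.001, 0, 0, 0, 1]
    - [0, 0, 0.001, 0, 0, 0, 1]

```text
time: 12.35
tool_pos: [0.5594, -0.1194, 0.0782]
tool_rot: [-0.0, 0.188, 0.982, 0.0]
contact_force: [0.7, 0.3, 0.5]
gripper_width: -0.001
```

Call:
step_arm:
  deltas:
    - [0, 0, 0.001, 0, 0, 0, 1]
    - [0, 0, 0.001, 0, 0, 0, 1]

```text
time: 12.55
tool_pos: [0.5595, -0.1194, 0.0773]
tool_rot: [0.0, 0.188, 0.982, 0.0]
contact_force: [-0.1, -0.7, 1.4]
gripper_width: 0.001
```

Call:
step_arm:
  deltas:
    - [0, 0, 0.001, 0, 0, 0, 1]
    - [0, 0, 0.001, 0, 0, 0, 1]

```text
time: 12.75
tool_pos: [0.5596, -0.1195, 0.0765]
tool_rot: [0.0, 0.188, 0.982, -0.0]
contact_force: [-1.3, -1.0, 2.5]
gripper_width: -0.001
```

```bash
cat > pr.py <<'E'
import numpy as np
def solve(P,x0=.6119,y0=-.0314,yaw=.2915,free=True):
    A=[];b=[]
    for x,y,z,bl in P:
        dx,dy=x-x0,y-y0;lx=np.cos(yaw)*dx+np.sin(yaw)*dy;ly=-np.sin(yaw)*dx+np.cos(yaw)*dy
        A.append([lx-.08,ly,1]);b.append(z-.008-(.082 if bl else .066))
    s,r,_,_=np.linalg.lstsq(np.array(A),np.array(b),rcond=None)
    a,bb,o=s;S=-a/.0354167;D=bb/.0354167
    print("a,b,off",s.round(4),"al",round((S+D)/2,3),"ar",round((S-D)/2,3),"res mm",((np.array(b)-np.array(A)@s)*1e3).round(2))
E
python3 - <<'E'
from pr import solve
solve([(.5598,-.0486,.0911,1),(.6705,-.014,.0904,1),(.6387,.1064,.0711,0),(.7093,-.1328,.0765,0),(.5595,-.1194,.077,0)])
E
python3 - <<'E'
import cv2
im=cv2.imread("pics/w3.png")
cv2.imwrite("pics/w3a.png",cv2.resize(im[30:350,200:620],None,fx=1.9,fy=1.9,interpolation=cv2.INTER_CUBIC))
im=cv2.imread("pics/w2.png")
cv2.imwrite("pics/w2a.png",cv2.resize(im[30:400,110:530],None,fx=1.6,fy=1.6,interpolation=cv2.INTER_CUBIC))
E
```

```text
a,b,off [-0.0102 -0.0218 -0.0002] al -0.164 ar 0.451 res mm [-0.12  0.39 -0.16 -0.21  0.09]
```

View pics/w3a.png

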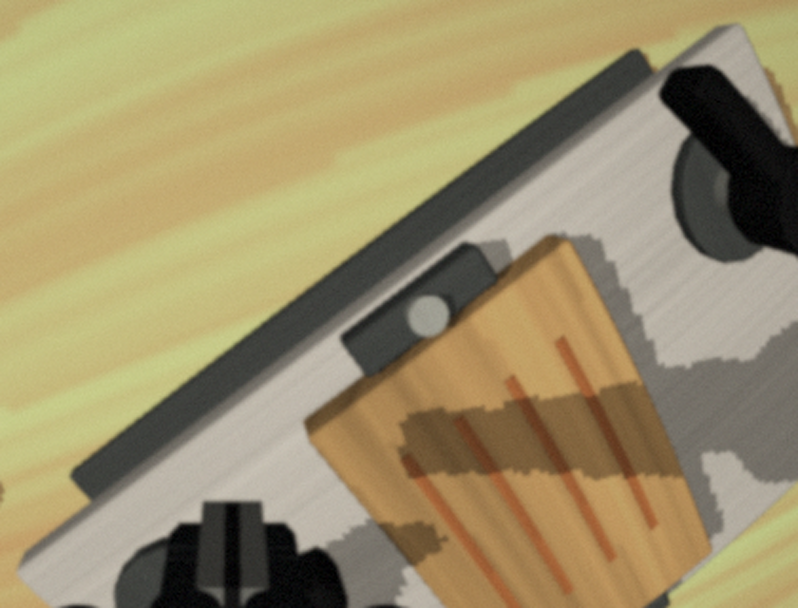

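View pics/w2a.png

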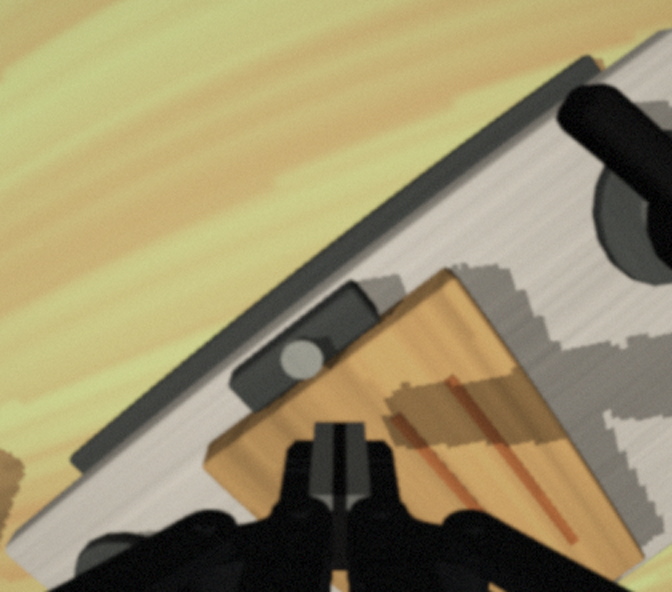

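```bash
cat > f2.py <<'E'
import fit
from fit import *
_o=fit.pts
def pts2(p):
    d=_o(p);q=np.array(p).copy();q[3]=q[4]=0
    d["Snl"]=model(q,[-.085,.155,.008]);d["Snr"]=model(q,[-.085,-.155,.008])
    d["Qnr"]=model(p,[p[5]-.095,-.165,.05]);d["Cnr"]=model(p,[.006-.075,-.05,.066])
    return d
fit.pts=pts2
from f1 import V
V[0][2].update(Snl=(398.5,92.6),Snr=(208.5,243.3))
w3=pickle.load(open("pics/w3.pkl","rb"))[0]
V.append((w3,True,dict(Snl=(535,56.1),Snr=(238.2,279.8),Pnl=(588.2,42.9),Pnr=(210.3,332.4),Qnr=(211.4,325.6),Bnr=(363,260.3),Bnl=(501.4,156.1))))
w2=pickle.load(open("pics/w2.pkl","rb"))[0]
V.append((w2,True,dict(Snl=(478.9,65.7),Snr=(155.7,317.6),Pnr=(115.1,372))))
if __name__=="__main__":
    for v in(V,V[:1],V[3:4]):x=fit.run(v)
E
python3 f2.py
```

```text
x,y,yaw,al,ar,o [ 0.6123 -0.0304  0.291  -0.0641  0.735   0.01  ] sd [0.0013 0.0013 0.0016 0.0948 0.0702 0.0003] cost 58.3125324323254
Pnl [0.5 0.6] Pfl [ 0.3 -0.4] Pnr [ 0.3 -3.2] Pfr [0.1 1. ] Bnl [1.3 0.2] Bnr [-1.2  3.5] Bfl [ 0.9 -2.2] Bfr [-0.9  0.2] HL [1.3 0.9] HR [-0.3  0.9] Snl [-1.6 -0. ] Snr [-0.7 -0.6] e [-0.0001 -0.0013  0.0068  0.0004  0.0004 -0.0003]
Pfl [-2.3 -0. ] Pnl [-1.   0.4] Pfr [-0.5 -1.2] Pnr [1.9 0.1] Bnl [0.1 1.7] Bnr [2.1 0.1] Bfr [ 0.1 -1.4] Bfl [-0.4 -0.1] HL [-0.5 -0. ] HR [0.3 0.2] e [ 0.0011  0.0006  0.0022 -0.0011  0.0015  0.0009]
Pfl [0.6 2.3] Pnl [-2.9  0.6] Pnr [-0.1 -2.3] Pfr [1.8 0.8] Bnl [-1.8 -0.5] Bnr [ 0.1 -0.8] Bfr [ 1.3 -1.4] Bfl [-0.2  0.2] HL [-0.3  0.6] HR [-0.2  0.4] e [-0.0001  0.0027  0.0004 -0.0013 -0.0002  0.0003]
Snl [3.5 0.1] Snr [-1.1  3.9] Pnl [ 0.1 -0.3] Pnr [-1.3 -0.3] Qnr [ 5.1 -9.2] Bnr [0.6 0.8] Bnl [-2.3 -0.2] e [ 0.0016 -0.0001  0.003  -0.0002 -0.0003 -0.0009]
Snl [ 0.  -0.1] Snr [-0.6 -0.3] Pnr [0.3 0.5] e [ 0.0011 -0.0007  0.005   0.      0.0006  0.0003]
x,y,yaw,al,ar,o [ 0.6123 -0.03    0.2911 -0.1925  0.5598  0.0095] sd [0.0025 0.0023 0.003  0.1761 0.1867 0.0007] cost 13.747912658064003
Pnl [-0.1  0.3] Pfl [ 0.8 -0.3] Pnr [ 0.6 -4.6] Pfr [-0.2  0.9] Bnl [ 1.2 -0.2] Bnr [-1.   2.7] Bfl [ 1.1 -2. ] Bfr [-0.9  0.4] HL [1.2 0.7] HR [-0.3  0.6] Snl [-1.   0.3] Snr [-0.5 -0.2] e [ 0.     -0.0007  0.0065  0.0006  0.0001  0.    ]
x,y,yaw,al,ar,o [ 0.6119 -0.029   0.2904  0.1326  1.0976  0.0102] sd [0.0023 0.0022 0.003  0.0864 0.1172 0.0005] cost 16.865019572358054
Snl [ 0.4 -0.3] Snr [-0.9  0.1] Pnl [0.1 0.1] Pnr [-1.7  1. ] Qnr [ 4.  -8.4] Bnr [1.7 0.8] Bnl [-1.5 -0.3] e [ 0.     -0.0007  0.0058 -0.0002  0.0001  0.    ]
```

```bash
cat > o3.py <<'E'
from f2 import *; from ov import overlay
import sys
x=fit.run(V[:3])
k=3
def f(e,p):
    import numpy as np
p=np.array([x[0],x[1],x[2],float(sys.argv[1]),float(sys.argv[2]),x[5]])
# fit camera correction of w3 given p using base corners + blank
from scipy.optimize import least_squares
c,fi,o=V[3]; d=fit.pts(p)
def res(e):
    dR=Ro.from_rotvec(e[3:]).as_matrix();c2=dict(c);c2["R"]=dR@np.array(c["R"]);c2["t"]=dR@np.array(c["t"])+e[:3]
    r=[]
    for n in("Snl","Snr","Pnl","Pnr","Bnr","Bnl"): r+=list((proj(c2,d[n],True)-o[n])/.7)
    return np.r_[r,e[:3]/.003,e[3:]/.003]
s=least_squares(res,np.zeros(6));print(s.cost,s.x.round(4),s.fun.round(1))
overlay("pics/w3.png",c,True,p,s.x,sys.argv[3],(200,30,620,350),1.9)
E
python3 o3.py -.16 .45 pics/o3a.png|tail -3; python3 o3.py .1 1.0 pics/o3b.png|tail -3
```

```text
Pfl [0.6 0.9] Pnl [-2.9  0.6] Pnr [-0.5 -1.1] Pfr [1.6 0.8] Bnl [-1.6 -0.1] Bnr [ 0.1 -0.1] Bfr [ 1.5 -1.7] Bfl [-0.  -0.6] HL [-0.3  0.6] HR [-0.2  0.7] e [ 0.0001  0.0012  0.0007 -0.0009 -0.0001  0.0002]
31.355946440693913 [ 0.004   0.0009  0.0021  0.0019 -0.0039 -0.003 ] [ 4.2  0.4 -0.5  4.6 -0.6 -0.7 -0.1 -3.1  0.6 -0.5 -2.6 -0.2  1.3  0.3
  0.7  0.6 -1.3 -1. ]
Pfl [0.6 0.9] Pnl [-2.9  0.6] Pnr [-0.5 -1.1] Pfr [1.6 0.8] Bnl [-1.6 -0.1] Bnr [ 0.1 -0.1] Bfr [ 1.5 -1.7] Bfl [-0.  -0.6] HL [-0.3  0.6] HR [-0.2  0.7] e [ 0.0001  0.0012  0.0007 -0.0009 -0.0001  0.0002]
7.573899804011941 [ 0.0025 -0.0012  0.0054  0.0008  0.0001 -0.0004] [ 1.1  0.2  0.   0.6 -0.4 -0.8 -1.4 -0.9  1.9  0.7 -1.3  0.2  0.8 -0.4
  1.8  0.3  0.  -0.1]
```

View pics/o3a.png

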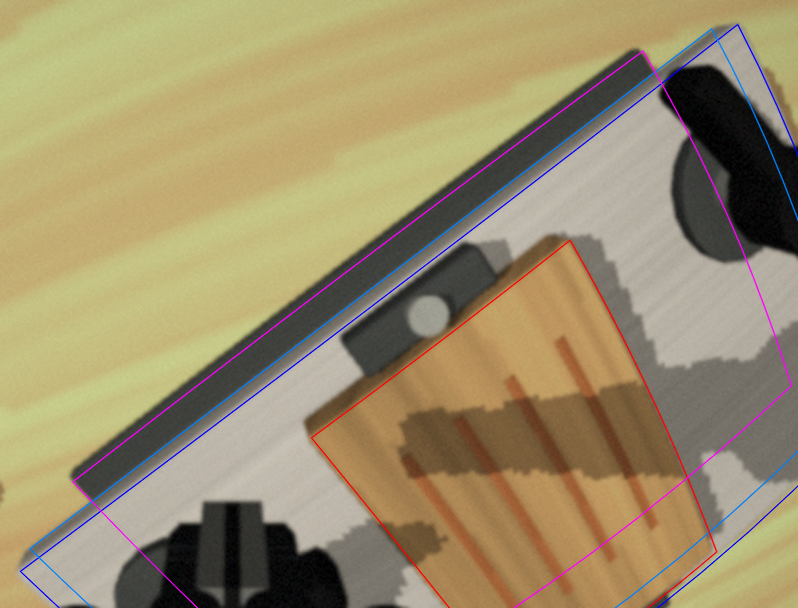

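View pics/o3b.png

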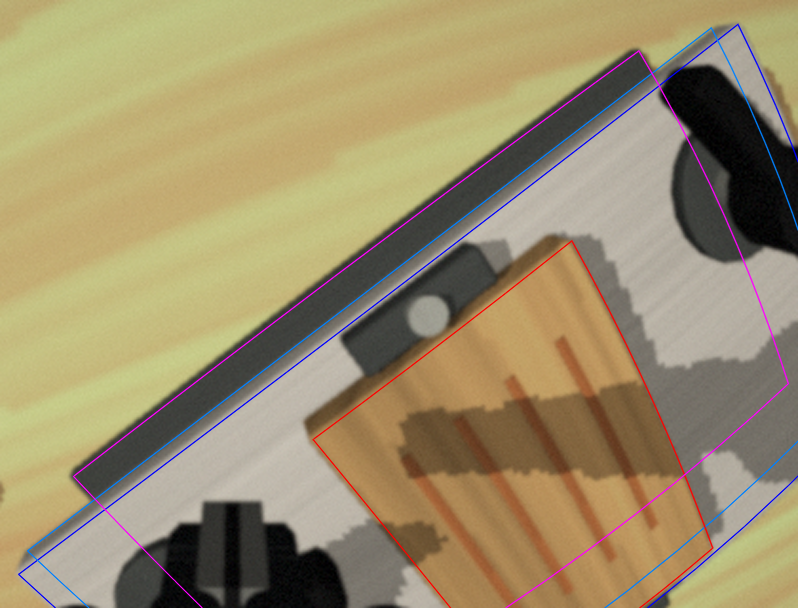

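```bash
sed -i 's/\.155,\.008\]/.155,.0]/g; s/Qnr=(211.4,325.6),//' f2.py; python3 f2.py; sed -i 's/\.33,\.066),(255,0,0)/.33,.066),(255,0,0)/; s/\.31,\.008,False/.31,.0,False/' ov.py; python3 o3.py -.16 .45 pics/o3c.png|tail -2; python3 o3.py .1 .9 pics/o3d.png|tail -2
```

```text
x,y,yaw,al,ar,o [ 0.6134 -0.0297  0.2912 -0.3031  0.2978  0.01  ] sd [0.0012 0.0013 0.0018 0.1    0.0868 0.0004] cost 47.65094423001916
Pnl [-0.2  0.2] Pfl [2.4 0.6] Pnr [ 0.9 -4.9] Pfr [-0.3  2.1] Bnl [ 0.2 -0.8] Bnr [-1.9  2.1] Bfl [ 1.2 -1.4] Bfr [-1.4  1. ] HL [0.9 0.5] HR [-0.6  0.4] Snl [-3.   0.3] Snr [ 1.4 -2.8] e [-0.0002 -0.001   0.0043  0.0009 -0.0011 -0.0011]
Pfl [-2.6 -0.3] Pnl [-0.9  0.2] Pfr [-0.6 -1.3] Pnr [1.3 0.2] Bnl [0.2 1.8] Bnr [2.  0.3] Bfr [ 0.1 -1.3] Bfl [-0.3 -0.1] HL [-0.4  0.1] HR [0.3 0.4] e [ 0.0012  0.0007  0.0022 -0.0013  0.0017  0.0006]
Pfl [0.8 0.7] Pnl [-2.5  0.9] Pnr [-0.2 -1.3] Pfr [1.8 0.1] Bnl [-1.7  0.2] Bnr [0.  0.1] Bfr [ 1.3 -2. ] Bfl [-0.2 -0.7] HL [-0.4  0.7] HR [-0.3  0.7] e [-0.0002  0.0017  0.0006 -0.0013 -0.0003  0.0008]
Snl [0.1 1.7] Snr [1.7 1.1] Pnl [ 1.9 -0.5] Pnr [-0.5 -1.7] Bnr [-0.1  0.3] Bnl [-2.  -0.6] e [ 0.0014  0.0009 -0.0009  0.0001 -0.001  -0.0012]
Snl [-0.4  0.1] Snr [ 1.9 -2.4] Pnr [-0.8  1.1] e [ 0.001   0.0004 -0.0011 -0.0001  0.0001  0.0002]
x,y,yaw,al,ar,o [ 0.6126 -0.0301  0.2924 -0.2107  0.5275  0.0098] sd [0.0026
[... 199 characters left out ...]
HR [-0.5  0.8] Snl [-3.5  0.4] Snr [ 1.5 -3. ] e [-0.     -0.0007  0.0053  0.0007 -0.0007 -0.0002]
x,y,yaw,al,ar,o [ 0.6141 -0.0289  0.2919 -0.3576  0.4591  0.0104] sd [0.0021 0.0021 0.0028 0.1018 0.0911 0.0005] cost 4.190436268473249
Snl [-0.3  1.2] Snr [1.5 0.2] Pnl [ 1.1 -0. ] Pnr [-0.8  0.2] Bnr [0.4 0.1] Bnl [-1.8 -1.4] e [-0.      0.0002 -0.0007  0.0007 -0.0003 -0.0001]
8.813830534802399 [ 0.0032  0.0007  0.0003 -0.0004 -0.0015 -0.0018] [-1.3  1.4  1.6  0.   1.7 -1.4 -1.3 -1.2  0.5  1.  -0.9 -0.   1.1  0.2
  0.1 -0.1 -0.5 -0.6]
26.66935370484388 [ 0.0019 -0.0012  0.0032 -0.0019  0.0018  0.0001] [-4.   1.3  2.1 -3.2  2.  -1.5 -2.3  0.5  1.5  2.   0.1  0.4  0.6 -0.4
  1.1 -0.6  0.6  0. ]
```

View pics/o3c.png

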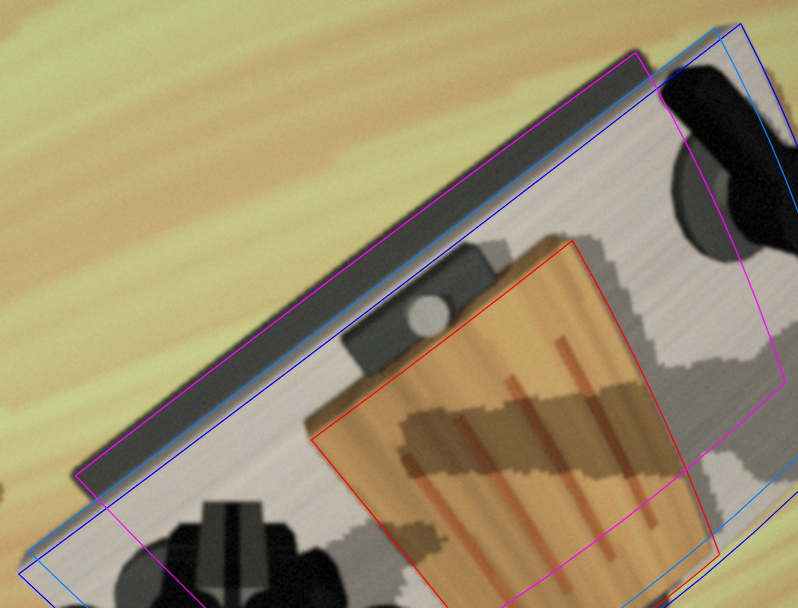

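Call:
step_arm:
  deltas:
    - [0, 0, -0.045, 0, 0, 0, 1]
    - [0, 0, -0.08, 0, 0, 0, -1]
    - [-0.03, -0.008, -0.08, 0, 0, 0.15, -1]
    - [-0.059, -0.015, -0.08, 0, 0, 0.3, -1]
    - [-0.059, -0.015, -0.08, 0, 0, 0.45, -1]
    - [-0.059, -0.015, -0.08, 0, 0, 0.6, -1]
    - [-0.059, -0.015, -0.08, 0, 0, 0.75, -1]
    - [-0.059, -0.015, -0.08, 0, 0, 0.9, -1]
    - [-0.059, -0.015, -0.08, 0, 0, 0.91, -1]
    - [-0.059, -0.015, -0.08, 0, 0, 0.91, -1]

```text
time: 13.75
tool_pos: [0.6087, -0.1551, 0.1561]
tool_rot: [-0.0, 0.6, 0.8, -0.0]
contact_force: [-0.1, 0.3, 0.8]
gripper_width: 1.002
```

```bash
python3 snap.py wrist w4
cat >> h.py <<'E'
def draw(k,P,fish=True,out=None):
    import pickle
    c=pickle.load(open(f"pics/{k}.pkl","rb"))[0];im=cv2.imread(f"pics/{k}.png")
    for X in P:
        u=proj(c,X,fish);cv2.circle(im,tuple(np.round(u).astype(int)),3,(0,255,0),1)
    cv2.imwrite(out or f"pics/{k}_d.png",im)
E
python3 -c "
from h import *
draw('w4',[(.6089,-.155,.118),(.6089-.045*-.27,-.155+.045*-.96,.118),(.6089+.045*-.27,-.155+.045*.96,.118)])"
```

```text
{'time': 13.8, 'tool_pos': array([ 0.6087, -0.1551,  0.1562]), 'tool_rot': array([-1.000e-04,  5.997e-01,  8.002e-01, -0.000e+00]), 'joint_pos': array([-0.3679,  0.123 ,  1.6801,  0.    ,  1.3388, -0.6525]), 'contact_force': array([0.4082, 0.1921, 0.0071]), 'gripper_width': 0.9990316081706028}
```

View pics/w4_d.png

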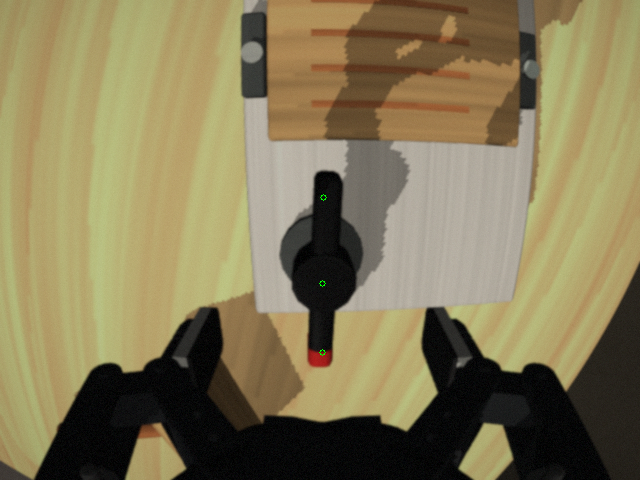

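Call:
step_arm:
  deltas:
    - [0, 0, 0.03, 0, 0, 0, -1]
    - [0, 0, 0.05, 0, 0, 0, -1]
    - [0, 0, 0.05, 0, 0, 0, 1]
    - [0, 0, 0.05, 0, 0, 0, 1]
    - [0, 0, 0.05, 0, 0, 0, 1]
    - [0, 0, 0.05, 0, 0, 0, 1]
    - [0, 0, 0.05, 0, 0, 0, 1]

```text
time: 14.5
tool_pos: [0.6095, -0.1562, 0.1082]
tool_rot: [0.001, 0.601, 0.799, -0.0]
contact_force: [-2.2, -3.6, 3.5]
gripper_width: 0.375
```

Call:
step_arm:
  deltas:
    - [0, 0, 0.001, 0, 0, -0.1, 1]
    - [0, 0, 0.002, 0, 0, -0.2, 1]
    - [0, 0, 0.0025, 0, 0, -0.3, 1]
    - [0, 0, 0.0035, 0, 0, -0.4, 1]
    - [0, 0, 0.0045, 0, 0, -0.5, 1]
    - [0, 0, 0.0047, 0, 0, -0.55, 1]
    - [0, 0, 0.0047, 0, 0, -0.55, 1]

```text
time: 15.2
tool_pos: [0.6097, -0.1576, 0.1046]
tool_rot: [0.002, 0.361, 0.932, -0.001]
contact_force: [-5.8, -6.7, 7.2]
gripper_width: 0.375
```

Call:
step_arm:
  deltas:
    - [0, 0, 0, 0, 0, 0, -1]
    - [0, 0, 0, 0, 0, 0, -1]
    - [0, 0, 0, 0, 0, 0, -1]
    - [0, 0, 0, 0, 0, 0, -1]
    - [0, 0, -0.03, 0, 0, 0, -1]
    - [0, 0, -0.053, 0, 0, 0, -1]
    - [0, 0, -0.053, 0, 0, 0.15, -1]
    - [0, 0, -0.053, 0, 0, 0.3, -1]
    - [0, 0, -0.053, 0, 0, 0.45, -1]
    - [0, 0, -0.053, 0, 0, 0.55, -1]
    - [0, 0, -0.053, 0, 0, 0.55, -1]

```text
time: 16.3
tool_pos: [0.6087, -0.1548, 0.1544]
tool_rot: [-0.0, 0.6, 0.8, 0.0]
contact_force: [0.7, -0.2, 0.2]
gripper_width: 1.0
```

```bash
python3 snap.py wrist w5
```

```text
{'time': 16.35, 'tool_pos': array([ 0.6087, -0.1549,  0.1543]), 'tool_rot': array([-2.000e-04,  5.997e-01,  8.002e-01,  0.000e+00]), 'joint_pos': array([-3.6760e-01,  1.2470e-01,  1.6814e+00,  1.0000e-04,  1.3359e+00,
       -6.5200e-01]), 'contact_force': array([ 0.1725,  0.3587, -0.6123]), 'gripper_width': 1.0022196258874445}
```

View pics/w5.png

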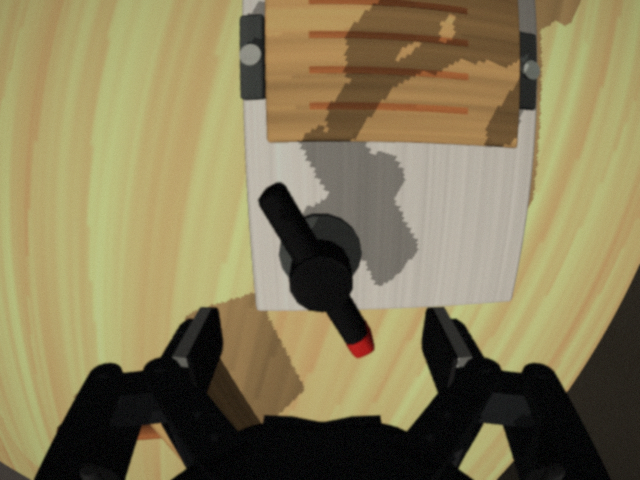

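Call:
step_arm:
  deltas:
    - [-0.003, 0.05, 0, 0, 0, 0, 1]
    - [-0.007, 0.103, 0.01, 0, 0, 0, 1]
    - [-0.007, 0.103, 0.05, 0, 0, 0, 1]
    - [-0.007, 0.103, 0.07, 0, 0, 0, 1]
    - [-0.007, 0.103, 0.074, 0, 0, 0, 1]
    - [-0.007, 0.103, 0.075, 0, 0, 0, 1]
    - [-0.007, 0.103, 0.076, 0, 0, 0, 1]

```text
time: 17.05
tool_pos: [0.7106, -0.1336, 0.0806]
tool_rot: [0.001, 0.601, 0.8, 0.0]
contact_force: [0.1, 0.5, 0.2]
gripper_width: -0.0
```

Call:
step_arm:
  deltas:
    - [0, 0, 0.001, 0, 0, 0, 1]
    - [0, 0, 0.0015, 0, 0, 0, 1]

```text
time: 17.25
tool_pos: [0.7104, -0.1336, 0.079]
tool_rot: [0.001, 0.601, 0.799, 0.0]
contact_force: [0.5, 0.9, 0.2]
gripper_width: -0.004
```

Call:
step_arm:
  deltas:
    - [0, 0, 0.001, 0, 0, 0, 1]
    - [0, 0, 0.001, 0, 0, 0, 1]

```text
time: 17.45
tool_pos: [0.7097, -0.1333, 0.0764]
tool_rot: [0.0, 0.601, 0.799, 0.0]
contact_force: [0.2, -0.7, 0.2]
gripper_width: -0.001
```

Call:
step_arm:
  deltas:
    - [0, 0, 0.001, 0, 0, 0, 1]
    - [0, 0, 0.001, 0, 0, 0, 1]

```text
time: 17.65
tool_pos: [0.7095, -0.1332, 0.0749]
tool_rot: [-0.0, 0.601, 0.799, -0.0]
contact_force: [0.6, 0.3, -0.2]
gripper_width: -0.001
```

Call:
step_arm:
  deltas:
    - [0, 0, 0.0005, 0, 0, 0, 1]
    - [0, 0, 0.001, 0, 0, 0, 1]

```text
time: 17.85
tool_pos: [0.7097, -0.1332, 0.074]
tool_rot: [-0.0, 0.601, 0.799, -0.0]
contact_force: [-0.6, 0.6, 0.3]
gripper_width: -0.002
```

Call:
step_arm:
  deltas:
    - [0, 0, 0.0005, 0, 0, 0, 1]
    - [0, 0, 0.001, 0, 0, 0, 1]

```text
time: 18.05
tool_pos: [0.7098, -0.1332, 0.0734]
tool_rot: [0.0, 0.601, 0.799, 0.0]
contact_force: [-1.3, 0.7, 1.9]
gripper_width: -0.001
```

Call:
step_arm:
  deltas:
    - [0, 0, -0.035, 0, 0, 0, 1]
    - [0.05, 0, -0.04, 0, 0, 0, 1]
    - [0.1, 0, -0.04, 0, 0, 0, 1]
    - [0.15, 0, -0.04, 0, 0, 0, 1]
    - [0.2, -0.001, -0.035, 0, 0, 0, 1]
    - [0.25, -0.001, -0.03, 0, 0, 0, 1]
    - [0.25, -0.001, -0.012, 0, 0, 0, 1]
    - [0.25, -0.001, -0.006, 0, 0, 0, 1]
    - [0.25, -0.001, -0.005, 0, 0, 0, 1]
    - [0.25, -0.001, -0.004, 0, 0, 0, 1]

```text
time: 19.05
tool_pos: [0.6397, 0.1052, 0.0771]
tool_rot: [0.0, 0.601, 0.799, -0.0]
contact_force: [0.7, 0.3, -0.1]
gripper_width: -0.003
```

Call:
step_arm:
  deltas:
    - [0, 0, 0.001, 0, 0, 0, 1]
    - [0, 0, 0.001, 0, 0, 0, 1]

```text
time: 19.25
tool_pos: [0.6398, 0.1056, 0.0766]
tool_rot: [0.0, 0.601, 0.799, 0.0]
contact_force: [1.0, -0.1, 0.2]
gripper_width: 0.005
```

Call:
step_arm:
  deltas:
    - [0, 0, 0.001, 0, 0, 0, 1]
    - [0, 0, 0.001, 0, 0, 0, 1]

```text
time: 19.45
tool_pos: [0.6393, 0.1064, 0.0753]
tool_rot: [0.0, 0.601, 0.799, 0.0]
contact_force: [0.1, -0.5, 0.8]
gripper_width: 0.003
```

Call:
step_arm:
  deltas:
    - [0, 0, 0.0005, 0, 0, 0, 1]
    - [0, 0, 0.001, 0, 0, 0, 1]

```text
time: 19.65
tool_pos: [0.6392, 0.1067, 0.0742]
tool_rot: [0.0, 0.601, 0.799, 0.0]
contact_force: [-0.2, 0.0, -0.8]
gripper_width: 0.002
```

Call:
step_arm:
  deltas:
    - [0, 0, 0.0005, 0, 0, 0, 1]
    - [0, 0, 0.001, 0, 0, 0, 1]

```text
time: 19.85
tool_pos: [0.6392, 0.1068, 0.0733]
tool_rot: [0.0, 0.601, 0.799, 0.0]
contact_force: [-1.3, 0.0, 2.0]
gripper_width: 0.0
```

Call:
step_arm:
  deltas:
    - [0, 0, 0.0005, 0, 0, 0, 1]
    - [0, 0, 0.001, 0, 0, 0, 1]

```text
time: 20.05
tool_pos: [0.6394, 0.107, 0.0727]
tool_rot: [0.0, 0.601, 0.799, 0.0]
contact_force: [-1.7, 0.7, 3.6]
gripper_width: 0.002
```

Call:
step_arm:
  deltas:
    - [0, 0, -0.037, 0, 0, 0, 1]
    - [-0.03, -0.03, -0.037, 0, 0, 0, 1]
    - [-0.06, -0.06, -0.037, 0, 0, 0, 1]
    - [-0.09, -0.09, -0.037, 0, 0, 0, 1]
    - [-0.127, -0.12, -0.035, 0, 0, 0, 1]
    - [-0.127, -0.12, -0.025, 0, 0, 0, 1]
    - [-0.127, -0.12, -0.021, 0, 0, 0, 1]
    - [-0.127, -0.12, -0.02, 0, 0, 0, 1]

```text
time: 20.85
tool_pos: [0.5588, -0.0481, 0.0911]
tool_rot: [-0.001, 0.601, 0.8, -0.0]
contact_force: [0.1, 0.2, -0.0]
gripper_width: 0.003
```

Call:
step_arm:
  deltas:
    - [0, 0, 0.0005, 0, 0, 0, 1]
    - [0, 0, 0.001, 0, 0, 0, 1]

```text
time: 21.05
tool_pos: [0.5597, -0.0478, 0.0912]
tool_rot: [0.0, 0.6, 0.8, 0.0]
contact_force: [0.2, 0.4, -0.9]
gripper_width: -0.0
```

Call:
step_arm:
  deltas:
    - [0, 0, 0.0005, 0, 0, 0, 1]
    - [0, 0, 0.001, 0, 0, 0, 1]

```text
time: 21.25
tool_pos: [0.5595, -0.0483, 0.0903]
tool_rot: [0.0, 0.6, 0.8, 0.0]
contact_force: [0.7, -0.4, 0.5]
gripper_width: -0.0
```

Call:
step_arm:
  deltas:
    - [0, 0, 0.0005, 0, 0, 0, 1]
    - [0, 0, 0.001, 0, 0, 0, 1]

```text
time: 21.45
tool_pos: [0.5593, -0.0487, 0.0892]
tool_rot: [0.0, 0.601, 0.8, 0.0]
contact_force: [-0.5, -0.1, -0.1]
gripper_width: -0.001
```

Call:
step_arm:
  deltas:
    - [0, 0, 0.0005, 0, 0, 0, 1]
    - [0, 0, 0.001, 0, 0, 0, 1]

```text
time: 21.65
tool_pos: [0.5593, -0.0489, 0.0884]
tool_rot: [0.0, 0.601, 0.799, -0.0]
contact_force: [-1.7, -0.2, 2.0]
gripper_width: 0.003
```

Call:
step_arm:
  deltas:
    - [0, 0, 0.0005, 0, 0, 0, 1]
    - [0, 0, 0.001, 0, 0, 0, 1]

```text
time: 21.85
tool_pos: [0.5592, -0.049, 0.0875]
tool_rot: [-0.0, 0.601, 0.799, -0.0]
contact_force: [-2.2, -1.2, 4.8]
gripper_width: -0.001
```

Call:
step_arm:
  deltas:
    - [0, 0, 0.0005, 0, 0, 0, 1]
    - [0, 0, 0.001, 0, 0, 0, 1]

```text
time: 22.05
tool_pos: [0.5591, -0.0491, 0.0868]
tool_rot: [-0.0, 0.601, 0.799, -0.001]
contact_force: [-4.1, -0.7, 7.6]
gripper_width: -0.001
```

Call:
step_arm:
  deltas:
    - [0, 0, -0.01, 0, 0, 0, 1]
    - [0.001, 0.04, -0.012, 0, 0, 0, 1]
    - [0.002, 0.08, -0.012, 0, 0, 0, 1]
    - [0.003, 0.117, -0.012, 0, 0, 0, 1]
    - [0.003, 0.117, -0.007, 0, 0, 0, 1]
    - [0.003, 0.117, -0.006, 0, 0, 0, 1]
    - [0.003, 0.117, -0.005, 0, 0, 0, 1]
    - [0.003, 0.117, -0.005, 0, 0, 0, 1]

```text
time: 22.85
tool_pos: [0.6697, -0.0136, 0.0908]
tool_rot: [-0.0, 0.601, 0.799, -0.0]
contact_force: [-0.6, -0.2, 0.0]
gripper_width: 0.0
```

Call:
step_arm:
  deltas:
    - [0, 0, 0.0005, 0, 0, 0, 1]
    - [0, 0, 0.001, 0, 0, 0, 1]

```text
time: 23.05
tool_pos: [0.6705, -0.0136, 0.0905]
tool_rot: [0.0, 0.601, 0.799, 0.0]
contact_force: [-0.0, 0.8, 0.3]
gripper_width: 0.006
```

Call:
step_arm:
  deltas:
    - [0, 0, 0.0005, 0, 0, 0, 1]
    - [0, 0, 0.001, 0, 0, 0, 1]

```text
time: 23.25
tool_pos: [0.6708, -0.0135, 0.0898]
tool_rot: [0.0, 0.601, 0.799, -0.0]
contact_force: [-0.8, 0.3, 4.7]
gripper_width: -0.001
```

Run:
```python
from pr import solve
solve([(.5593,-.0489,.0884,1),(.6707,-.0135,.0901,1),(.6392,.1068,.0733,0),(.7098,-.1332,.0733,0)])
solve([(.5598,-.0486,.0911,1),(.6705,-.014,.0904,1),(.6387,.1064,.0711,0),(.7093,-.1328,.0765,0)])
```

```text
a,b,off [ 0.0096 -0.     -0.0003] al -0.136 ar -0.135 res mm [-0.02  0.56 -0.27 -0.27]
a,b,off [-0.0092 -0.0216 -0.0002] al -0.175 ar 0.435 res mm [-0.01  0.39 -0.19 -0.19]
```

Call:
step_arm:
  deltas:
    - [0, 0, -0.04, 0, 0, 0, 1]
    - [0, -0.02, -0.08, 0, 0, -0.15, 1]
    - [0, -0.06, -0.11, 0, 0, -0.3, 1]
    - [-0.001, -0.1, -0.14, 0, 0, -0.45, 1]
    - [-0.001, -0.14, -0.16, 0, 0, -0.6, 1]
    - [-0.002, -0.19, -0.16, 0, 0, -0.75, 1]
    - [-0.002, -0.24, -0.16, 0, 0, -0.9, 1]
    - [-0.002, -0.252, -0.16, 0, 0, -1.05, 1]
    - [-0.002, -0.252, -0.16, 0, 0, -1.2, 1]
    - [-0.002, -0.252, -0.16, 0, 0, -1.35, 1]
    - [-0.002, -0.252, -0.16, 0, 0, -1.5, 1]
    - [-0.002, -0.252, -0.16, 0, 0, -1.58, 1]

```text
time: 24.45
tool_pos: [0.4292, -0.0853, 0.2492]
tool_rot: [0.0, -0.147, 0.989, -0.0]
contact_force: [1.5, 0.1, 0.6]
gripper_width: -0.001
```

Call:
step_arm:
  deltas:
    - [0, 0, 0.01, 0, -0.14, 0, 1]
    - [0, 0, 0.02, 0, -0.28, 0, 1]
    - [0, 0, 0.03, 0, -0.42, 0, 1]
    - [0, 0, 0.05, 0, -0.55, 0, 1]
    - [0, 0, 0.06, 0, -0.6, 0, 1]
    - [0, 0, 0.06, 0, -0.6, 0, 1]
    - [0, 0, 0.06, 0, -0.6, 0, 1]

```text
time: 25.15
tool_pos: [0.4294, -0.0856, 0.1898]
tool_rot: [0.292, -0.138, 0.945, 0.042]
contact_force: [0.7, -0.8, 0.9]
gripper_width: 0.003
```

```bash
python3 snap.py wrist w6
```

```text
{'time': 25.2, 'tool_pos': array([ 0.4299, -0.0857,  0.1908]), 'tool_rot': array([ 0.2928, -0.1389,  0.9451,  0.0421]), 'joint_pos': array([-0.6699, -0.7899,  2.4063,  0.5192,  1.2004, -2.6436]), 'contact_force': array([ 0.2911,  0.0194, -0.3676]), 'gripper_width': -0.0003947580397155633}
```

View pics/w6.png

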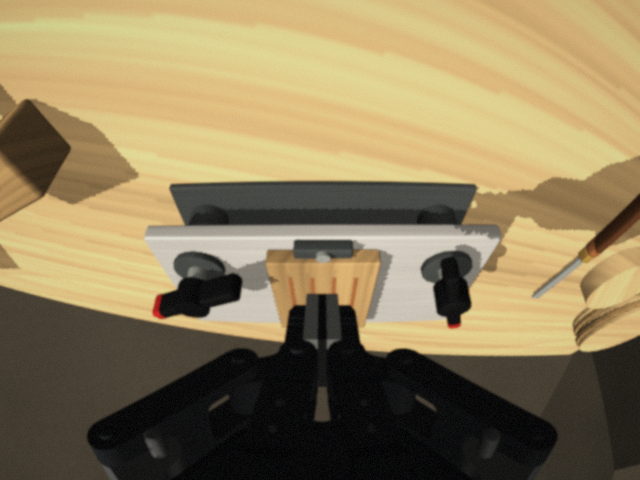

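Run:
```python
import cv2
im=cv2.imread("pics/w6.png")
cv2.imwrite("pics/w6a.png",cv2.resize(im[170:270,135:265],None,fx=6,fy=6,interpolation=cv2.INTER_CUBIC))
cv2.imwrite("pics/w6b.png",cv2.resize(im[170:270,385:515],None,fx=6,fy=6,interpolation=cv2.INTER_CUBIC))
```

View pics/w6a.png

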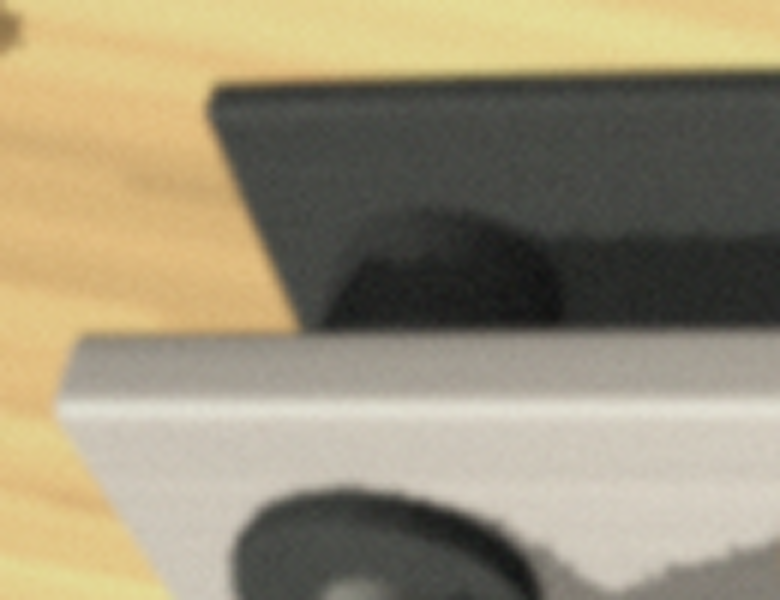

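View pics/w6b.png

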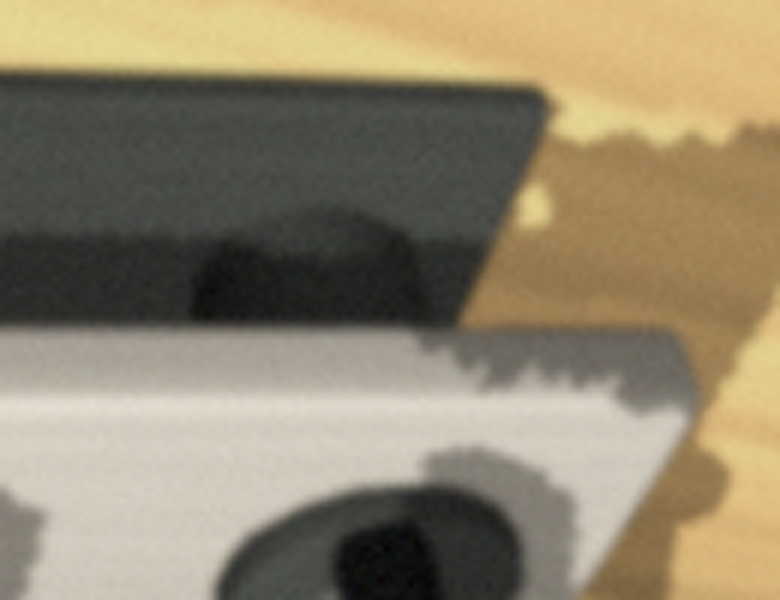

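```bash
cat > f6.py <<'E'
import fit
from fit import *
def pts6(p,half=.165):
    q=np.array(p).copy();q[3]=q[4]=0;d={}
    for n,j in(("l",1),("r",-1)):
        d["b0"+n]=model(q,[-.085,.155*j,0]);d["b8"+n]=model(q,[-.085,.155*j,.008])
        d["p0"+n]=model(p,[p[5]-.095,half*j,.05]);d["p1"+n]=model(p,[p[5]-.095,half*j,.066])
    return d
fit.pts=pts6
w6=pickle.load(open("pics/w6.pkl","rb"))[0]
O=dict(b0r=(171.3,184.2),b8r=(169.4,187.9),p0r=(148.3,225.9),p1r=(144.3,237.9),b0l=(473.8,184.6),b8l=(476.3,187.3),p0l=(497.6,224.6),p1l=(500.8,237.1))
if __name__=="__main__":
    x=fit.run([(w6,True,O)],p0=(.612,-.03,.291,0,0,.01))
    O2={k:v for k,v in O.items() if k[0]=="b" or k[:2]=="p0"}
    fit.run([(w6,True,O2)],p0=(.612,-.03,.291,0,0,.01))
    O2={k:v for k,v in O.items() if k[:2] in("b0","p0","p1")}
    fit.run([(w6,True,O2)],p0=(.612,-.03,.291,0,0,.01))
E
python3 f6.py
```

```text
x,y,yaw,al,ar,o [ 0.6153 -0.0292  0.2914  0.1803  0.2651  0.0106] sd [0.0032 0.0023 0.008  0.1493 0.1166 0.0011] cost 10.047174804333462
b0r [ 0. -1.] b8r [-0.2  2.2] p0r [ 0.3 -1.8] p1r [-0.3  1.2] b0l [ 0.6 -1.8] b8l [-0.2  3.1] p0l [-1.3 -1.1] p1l [0.8 1.1] e [ 0.     -0.0028  0.0015  0.0004 -0.     -0.    ]
x,y,yaw,al,ar,o [ 0.6152 -0.029   0.2937  0.3163  0.3809  0.0103] sd [0.0033 0.0023 0.0082 0.1505 0.1092 0.0011] cost 6.640836574676692
b0r [ 0.1 -1. ] b8r [-0.1  2.3] p0r [-0.3 -0.1] b0l [ 0.7 -2.6] b8l [-0.1  2.4] p0l [-0.3  0.1] e [ 0.     -0.0029  0.0015  0.0005 -0.0001 -0.0001]
x,y,yaw,al,ar,o [ 0.6157 -0.0291  0.2898  0.0964  0.2093  0.0102] sd [0.0029 0.0023 0.0049 0.1141 0.1152 0.0012] cost 4.403778338793319
b0r [-0.   0.2] p0r [ 0.3 -1.8] p1r [-0.4  1.2] b0l [0.6 0. ] p0l [-1.6 -1. ] p1l [0.6 1.1] e [ 0.     -0.002   0.0012  0.0004 -0.0001 -0.0001]
```

```bash
cat > f7.py <<'E'
import numpy as np,pickle
import fit; from fit import *
import f1; from f6 import O as O6,w6
V=f1.V
ld=lambda k:pickle.load(open(f"pics/{k}.pkl","rb"))[0]
w1=ld("w1");w2=ld("w2");w3=ld("w3")
def pts(p,zb,cham):
    d={};o=p[5];q=np.array(p).copy();q[3]=q[4]=0
    for n,i,j in(("fl",1,1),("fr",1,-1),("nl",-1,1),("nr",-1,-1)):
        d["P"+n]=model(p,[o+i*.095,j*.165,.066-cham]);d["Q"+n]=model(p,[o+i*.095,j*.165,.05+cham])
        d["B"+n]=model(p,[.006+i*.075,j*.05,.082]);d["S"+n]=model(q,[.01+i*.095,j*.155,zb]);d["T"+n]=model(q,[.01+i*.095,j*.155,.008-cham])
    d["HL"]=model(p,[-.04,.12,.112]);d["HR"]=model(p,[-.04,-.12,.112]);return d
m={"b0":"Sn","b8":"Tn","p0":"Qn","p1":"Pn"}
W6={m[k[:2]]+k[2]:v for k,v in O6.items()}
W1=dict(V[0][2])
W3=dict(Snl=(535,56.1),Snr=(238.2,279.8),Pnl=(588.2,42.9),Pnr=(210.3,332.4),Qnr=(211.4,325.6),Bnr=(363,260.3),Bnl=(501.4,156.1))
W2=dict(Snl=(478.9,65.7),Snr=(155.7,317.6),Pnr=(115.1,372))
if 1:
    W1.update(Snl=(398.5,92.6),Snr=(208.5,243.3))
VW=[(w1,True,W1,0,0),(w2,True,W2,0,0),(w3,True,W3,0,0),(w6,True,W6,1,0),(V[1][0],False,V[1][2],0,1),(V[2][0],False,V[2][2],0,2)]
def go(VW,zb=.001,cham=.001,stp=.002,str_=.004,verbose=True,d0=-.57):
    def res(v):
        p=v[:6];r=[]
        D=[pts(p,zb,cham)];p2=p.copy();p2[4]+=v[6];D.append(pts(p2,zb,cham))
        for c,fi,o,ph,k in VW:
            e=v[7+6*k:13+6*k];dR=Ro.from_rotvec(e[3:]).as_matrix()
            c2=dict(c);c2["R"]=dR@np.array(c["R"]);c2["t"]=dR@np.array(c["t"])+e[:3]
            for n,uv in o.items(): r+=list((proj(c2,D[ph][n],fi)-uv)/(2.5 if n[0]=="H" else .8))
        for k in range(3):
            e=v[7+6*k:13+6*k];r+=list(e[:3]/stp)+list(e[3:]/str_)
        return np.array(r+[(p[5]-.01)/.002,(v[6]-d0)/.04])
    s=least_squares(res,np.r_[.612,-.03,.291,0,.5,.01,d0,np.zeros(18)],loss="soft_l1")
    C=np.linalg.inv(s.jac.T@s.jac)
    print(s.x[:7].round(4),"now ar",round(s.x[4]+s.x[6],3),"sd",np.sqrt(np.diag(C))[3:5].round(3),"cost",round(s.cost,1),"e",s.x[7:13].round(4))
    if verbose:
        r=res(s.x);i=0
        for c,fi,o,ph,k in VW:
            for n in o: print(n,r[i:i+2].round(1),end=' ');i+=2
            print()
if __name__=="__main__":
    go(VW); go(VW[:4],verbose=False);go(VW,zb=0,cham=0,verbose=False);go(VW[2:4],verbose=False);go(VW,zb=.001,cham=.0015,str_=.002,verbose=False)
E
python3 f7.py
```

```text
[ 0.6128 -0.0292  0.2916  0.0282  0.6914  0.0105 -0.5533] now ar 0.138 sd [0.087 0.083] cost 57.2 e [ 0.0011  0.0004  0.0022  0.0028 -0.0046 -0.0008]
Pnl [ 2.6 -0.1] Pfl [2.4 0.5] Pnr [-0.4 -1.1] Pfr [0.5 2. ] Bnl [1.9 0.3] Bnr [-1.2  3.6] Bfl [ 2.3 -0.4] Bfr [0.  1.8] HL [2.1 0.9] HR [-0.5  1.6] Snl [-1.4 -0.8] Snr [-0.  -1.9] 
Snl [-3.3 -0.3] Snr [ 1.3 -3.8] Pnr [-0.3  2.7] 
Snl [-2.9  0.4] Snr [ 0.2 -1.9] Pnl [0.9 0.3] Pnr [-0.6 -0.7] Qnr [ 3.3 -5.7] Bnr [0.1 0.9] Bnl [-1.1 -0. ] 
Snr [-1.1  1. ] Tnr [-0.7  1.7] Qnr [-0.5 -0.5] Pnr [-0.3 -0.5] Snl [1.3 0.3] Tnl [0.1 2.3] Qnl [-0.5 -0.6] Pnl [ 0.5 -1.3] 
Pfl [-1.8 -0.1] Pnl [-0.9  0.2] Pfr [-0.4 -0.8] Pnr [1.3 0. ] Bnl [0.1 1.3] Bnr [1.6 0.2] Bfr [ 0.2 -0.9] Bfl [-0.2  0. ] HL [-0.5  0. ] HR [0.4 0.2] 
Pfl [0.5 1.8] Pnl [-2.   0.4] Pnr [ 0.1 -1.6] Pfr [1.3 1. ] Bnl [-1.3 -0.5] Bnr [ 0.  -0.7] Bfr [ 0.9 -1. ] Bfl [-0.2  0.1] HL [-0.3  0.6] HR [-0.2  0.4] 
[ 0.6128 -0.029   0.2933  0.0301  0.7256  0.0106 -0.5587] now ar 0.167 sd [0.089 0.084] cost 44.6 e [ 0.001   0.0002  0.0023  0.0024 -0.0048  0.0009]
[ 0.613  -0.0285  0.2923 -0.0186  0.5997  0.0104 -0.5521] now ar 0.048 sd [0.085 0.086] cost 67.3 e [ 0.0009  0.0007  0.002   0.0029 -0.0057 -0.0008]
[ 0.6138 -0.0297  0.2926  0.0673  0.8228  0.0109 -0.5724] now ar 0.25 sd [0.09  0.089] cost 15.5 e [-0.0001 -0.0017  0.0018 -0.0002  0.0007  0.0016]
[ 0.6129 -0.0297  0.2913  0.0152  0.7111  0.0106 -0.5561] now ar 0.155 sd [0.081 0.08 ] cost 57.2 e [ 0.001  -0.      0.0019  0.0019 -0.0031 -0.0005]
```

Call:
step_arm:
  deltas:
    - [-0.01, 0, -0.015, 0, 0.14, 0, 1]
    - [-0.02, 0, -0.03, 0, 0.28, 0, 1]
    - [-0.03, 0, -0.045, 0, 0.42, 0, 1]
    - [-0.034, 0, -0.05, 0, 0.56, 0, 1]
    - [-0.034, 0, -0.05, 0, 0.6, 0, 1]
    - [-0.034, 0, -0.05, 0, 0.6, 0, 1]

```text
time: 25.8
tool_pos: [0.4306, -0.0846, 0.25]
tool_rot: [0.0, -0.147, 0.989, 0.0]
contact_force: [0.4, -0.1, 0.2]
gripper_width: 0.001
```

Call:
step_arm:
  deltas:
    - [-0.04, 0.02, 0.02, 0, 0, 0, 1]
    - [-0.08, 0.04, 0.04, 0, 0, 0, 1]
    - [-0.118, 0.06, 0.06, 0, 0, 0, 1]
    - [-0.118, 0.06, 0.1, 0, 0, 0, 1]
    - [-0.118, 0.06, 0.14, 0, 0, 0, 1]
    - [-0.118, 0.06, 0.165, 0, 0, 0, 1]
    - [-0.118, 0.06, 0.17, 0, 0, 0, 1]
    - [-0.118, 0.06, 0.171, 0, 0, 0, 1]
    - [-0.118, 0.06, 0.172, 0, 0, 0, 1]

```text
time: 26.7
tool_pos: [0.5219, 0.0058, 0.077]
tool_rot: [-0.003, -0.145, 0.989, 0.001]
contact_force: [-9.1, -0.1, -1.6]
gripper_width: 0.004
```

Call:
step_arm:
  deltas:
    - [0, 0, 0.0005, 0, 0, 0, 1]
    - [0, 0, 0.0008, 0, 0, 0, 1]

```text
time: 26.9
tool_pos: [0.5218, 0.0059, 0.0766]
tool_rot: [-0.003, -0.145, 0.989, 0.001]
contact_force: [-9.7, 0.9, -0.1]
gripper_width: 0.002
```

Call:
step_arm:
  deltas:
    - [0, 0, 0.0005, 0, 0, 0, 1]
    - [0, 0, 0.0008, 0, 0, 0, 1]

```text
time: 27.1
tool_pos: [0.5218, 0.0059, 0.076]
tool_rot: [-0.003, -0.145, 0.989, 0.001]
contact_force: [-9.6, 0.1, 1.9]
gripper_width: 0.002
```

Call:
step_arm:
  deltas:
    - [0, 0, 0.0005, 0, 0, 0, 1]
    - [0, 0, 0.0008, 0, 0, 0, 1]

```text
time: 27.3
tool_pos: [0.5217, 0.0058, 0.0754]
tool_rot: [-0.004, -0.145, 0.989, 0.001]
contact_force: [-11.8, 0.1, 2.8]
gripper_width: 0.002
```

Call:
step_arm:
  deltas:
    - [0.003, 0.005, -0.01, 0, 0, 0, 1]
    - [0.003, 0.015, -0.02, 0, 0, 0, 1]
    - [0.002, 0.016, -0.01, 0, 0, 0, 1]
    - [0.002, 0.016, -0.005, 0, 0, 0, 1]
    - [0.002, 0.016, -0.003, 0, 0, 0, 1]
    - [0.002, 0.016, -0.003, 0, 0, 0, 1]

```text
time: 27.9
tool_pos: [0.5196, 0.0206, 0.0793]
tool_rot: [0.001, -0.145, 0.989, -0.0]
contact_force: [-0.6, -0.2, 6.2]
gripper_width: 0.001
```

Call:
step_arm:
  deltas:
    - [0, 0, 0.0005, 0, 0, 0, 1]
    - [0, 0, 0.0008, 0, 0, 0, 1]

```text
time: 28.1
tool_pos: [0.5199, 0.0204, 0.0789]
tool_rot: [0.001, -0.145, 0.989, -0.0]
contact_force: [-0.7, -0.4, 8.8]
gripper_width: 0.001
```

Call:
step_arm:
  deltas:
    - [0, 0, 0.0005, 0, 0, 0, 1]
    - [0, 0, 0.0008, 0, 0, 0, 1]

```text
time: 28.3
tool_pos: [0.5202, 0.0204, 0.0785]
tool_rot: [0.002, -0.145, 0.989, -0.0]
contact_force: [-1.5, -1.6, 10.9]
gripper_width: -0.001
```

Call:
step_arm:
  deltas:
    - [0, 0, 0.0005, 0, 0, 0, 1]
    - [0, 0, 0.0008, 0, 0, 0, 1]

```text
time: 28.5
tool_pos: [0.5205, 0.0203, 0.0782]
tool_rot: [0.002, -0.145, 0.989, -0.0]
contact_force: [-2.3, -0.1, 12.9]
gripper_width: -0.0
```

```bash
python3 snap.py wrist w7;python3 snap.py side s7 | cut -c1-30
python3 - <<'E'
import cv2
im=cv2.imread("pics/s7.png")
cv2.imwrite("pics/s7c.png",cv2.resize(im[150:325,235:430],None,fx=4,fy=4,interpolation=cv2.INTER_CUBIC)[:600])
E
```

```text
{'time': 28.55, 'tool_pos': array([0.5205, 0.0203, 0.0782]), 'tool_rot': array([ 1.800e-03, -1.451e-01,  9.894e-01, -5.000e-04]), 'joint_pos': array([-0.1039, -0.0394,  1.9887, -0.    ,  1.1885, -1.9658]), 'contact_force': array([-2.0372, -0.2976, 12.2331]), 'gripper_width': -0.0015307177776627122}
{'time': 28.6, 'tool_pos': arr
```

View pics/w7.png

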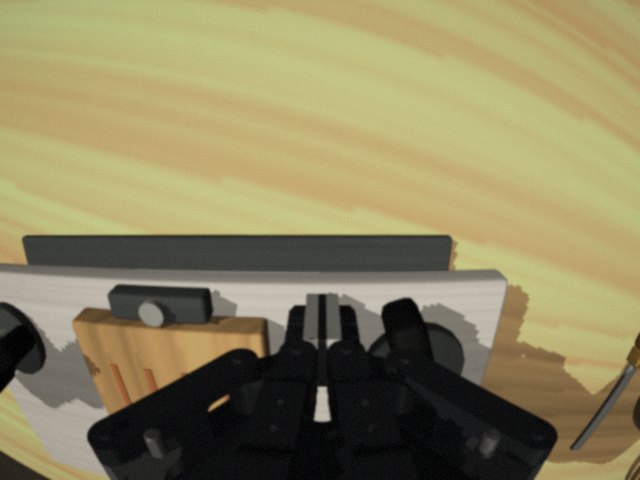

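View pics/s7c.png

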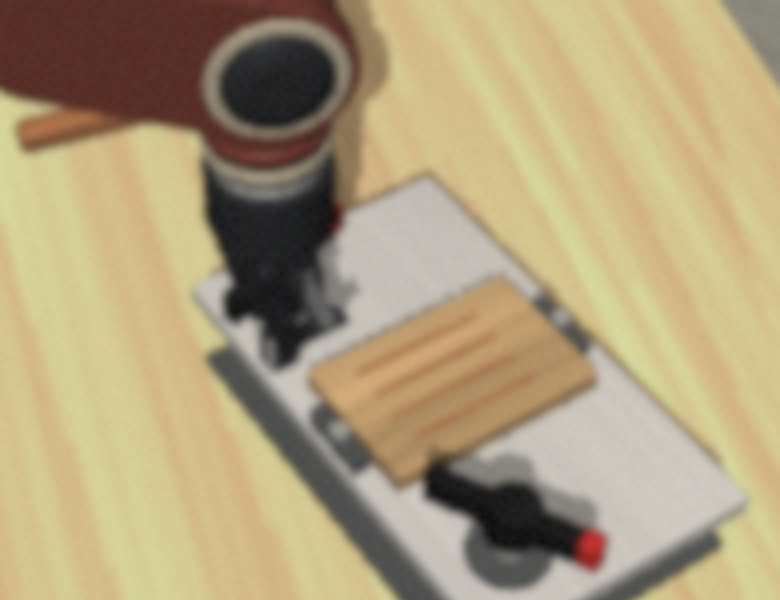

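Call:
step_arm:
  deltas:
    - [0.002, 0, -0.03, 0, 0, 0, 1]
    - [0.003, -0.02, -0.07, 0, 0, 0, 1]
    - [0.02, -0.06, -0.12, 0, 0, 0, 1]
    - [0.06, -0.08, -0.172, 0, 0, 0, 1]
    - [0.098, -0.076, -0.172, 0, 0, 0, 1]
    - [0.098, -0.076, -0.172, 0, 0, 0, 1]

```text
time: 29.2
tool_pos: [0.4457, -0.0821, 0.2509]
tool_rot: [0.002, -0.144, 0.99, -0.002]
contact_force: [-0.2, -0.5, -1.0]
gripper_width: -0.001
```

Call:
step_arm:
  deltas:
    - [0, 0, 0.01, 0, -0.14, 0, 1]
    - [0, 0, 0.02, 0, -0.28, 0, 1]
    - [0, 0, 0.03, 0, -0.42, 0, 1]
    - [0, 0, 0.05, 0, -0.55, 0, 1]
    - [0, 0, 0.06, 0, -0.6, 0, 1]
    - [0, 0, 0.06, 0, -0.6, 0, 1]
    - [0, 0, 0.06, 0, -0.6, 0, 1]

```text
time: 29.9
tool_pos: [0.4463, -0.0803, 0.1874]
tool_rot: [0.292, -0.138, 0.945, 0.043]
contact_force: [-0.2, -0.6, 0.8]
gripper_width: -0.002
```

```bash
python3 snap.py wrist w8
python3 - <<'E'
import cv2,numpy as np
a=cv2.imread("pics/w6.png")[165:345,130:530];b=cv2.imread("pics/w8.png")[165:345,130:530]
cv2.imwrite("pics/w68.png",cv2.resize(np.vstack([a,b]),None,fx=1.6,fy=1.6,interpolation=cv2.INTER_CUBIC))
E
```

```text
{'time': 29.95, 'tool_pos': array([ 0.4469, -0.0804,  0.1886]), 'tool_rot': array([ 0.2924, -0.1388,  0.9452,  0.0427]), 'joint_pos': array([-0.6231, -0.7299,  2.3789,  0.5117,  1.1503, -2.6162]), 'contact_force': array([-0.9198, -0.4253,  0.5038]), 'gripper_width': 0.0001721776277362882}
```

View pics/w68.png

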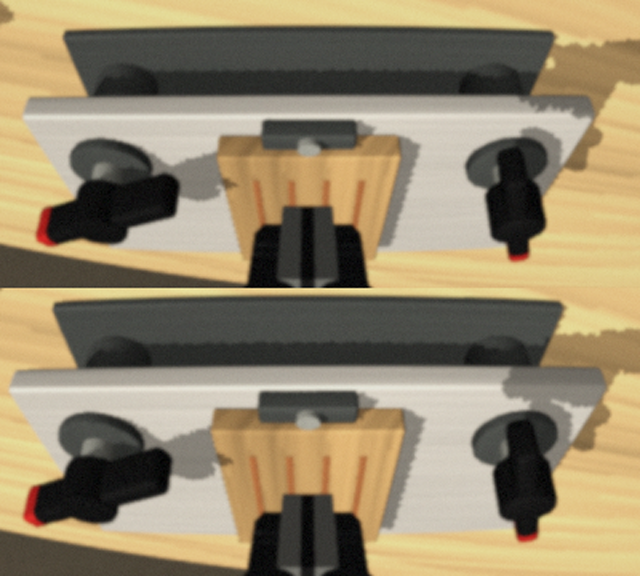

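```bash
cat > f8.py <<'E'
import numpy as np,cv2,pickle
from fit import *
from scipy.ndimage import gaussian_filter
def edges(k,cols,r0,r1):
    g=gaussian_filter(cv2.cvtColor(cv2.imread(f"pics/{k}.png"),cv2.COLOR_BGR2GRAY).astype(float),(1,1.5))
    d=np.diff(g,axis=0);out=[]
    def sub(col,i): 
        y0,y1,y2=abs(d[i-1,col]),abs(d[i,col]),abs(d[i+1,col]);return i+.5+.5*(y0-y2)/(y0-2*y1+y2)
    for c in cols:
        i=r0+int(np.argmin(d[r0:r1,c])); 
        j=i+8+int(np.argmax(d[i+8:i+62,c]))
        out.append((c,sub(c,i),sub(c,j),d[i,c],d[j,c]))
    return np.array(out)
D={}
for k,cols,r0,r1 in(("w6",range(190,460,6),172,200),("w8",range(185,465,6),160,200)):
    e=edges(k,cols,r0,r1);D[k]=e
    print(k,e[::6].round(1).tolist())
corn={"w6":dict(S=[(171.0,184.2),(474.2,184.6)],Q=[(148.3,225.9),(497.6,224.6)])}
def line(c,A,B,cols):
    t=np.linspace(0,1,200)[:,None];P=np.array(A)*(1-t)+np.array(B)*t
    uv=np.array([proj(c,X,True) for X in P]);i=np.argsort(uv[:,0]);return np.interp(cols,uv[i,0],uv[i,1])
def fitit(keys,cz=.001,usec=True,prior=True):
    def res(v,parts=False):
        p=np.r_[v[:5],.01];q=p.copy();q[3]=q[4]=0;r=[]
        e=v[5:11];dR=Ro.from_rotvec(e[3:]).as_matrix()
        b=[model(q,[-.085,s*.155,cz]) for s in(-1,1)];pl=[model(p,[-.085,s*.165,.05+cz]) for s in(-1,1)]
        for k in keys:
            c=dict(pickle.load(open(f"pics/{k}.pkl","rb"))[0]);c["R"],c["t"]=dR@np.array(c["R"]),dR@np.array(c["t"])+e[:3]
            E=D[k];n=len(E)
            r+=list((line(c,*b,E[:,0])-E[:,1])/.3/np.sqrt(n/4));r+=list((line(c,*pl,E[:,0])-E[:,2])/.3/np.sqrt(n/4))
            if usec and k in corn:
                for X,o in zip(b,corn[k]["S"]): r.append((proj(c,X,True)[0]-o[0])/.7)
                for X,o in zip(pl,corn[k]["Q"]): r.append((proj(c,X,True)[0]-o[0])/.9)
        r+=list(e[:3]/.002)+list(e[3:]/.003)+[(v[0]-.6128)/.002,(v[1]+.0295)/.002,(v[2]-.2916)/.003,v[3]/3,v[4]/3]
        return np.array(r)
    s=least_squares(res,np.r_[.6128,-.0295,.2916,0,0,np.zeros(6)])
    sd=np.sqrt(np.diag(np.linalg.inv(s.jac.T@s.jac)))
    S=s.x[3]+s.x[4];Dd=s.x[3]-s.x[4]
    print(keys,"al,ar",s.x[3:5].round(3),"sd",sd[3:5].round(2),"a",round(-S*.0354,4),"b",round(Dd*.0354,4),"cost",round(s.cost,1),s.x[[0,1,2]].round(4),s.x[5:].round(4))
    return s.x
for k in(["w6"],["w8"],["w6","w8"]): fitit(k)
fitit(["w6"],cz=0);fitit(["w6"],cz=.002)
E
python3 f8.py
```

```text
w6 [[190.0, 182.7, 225.2, -38.7, 29.4], [226.0, 181.7, 224.7, -39.7, 33.4], [262.0, 181.0, 224.6, -40.8, 30.4], [298.0, 180.5, 224.4, -38.6, 30.6], [334.0, 180.5, 224.3, -39.1, 31.6], [370.0, 180.8, 224.3, -39.6, 30.2], [406.0, 181.5, 224.3, -40.1, 30.1], [442.0, 182.4, 224.3, -39.1, 31.7]]
w8 [[185.0, 171.9, 214.9, -37.5, 27.6], [221.0, 170.6, 214.3, -41.1, 33.8], [257.0, 169.6, 213.8, -41.5, 30.2], [293.0, 169.1, 213.5, -37.2, 32.2], [329.0, 169.0, 213.4, -37.1, 32.8], [365.0, 169.3, 213.3, -41.2, 32.1], [401.0, 170.0, 213.4, -37.7, 30.5], [437.0, 170.7, 213.6, -38.8, 34.3]]
['w6'] al,ar [0.263 0.36 ] sd [0.05 0.05] a -0.0221 b -0.0034 cost 2.1 [ 0.6137 -0.0294  0.2914] [-0.0001 -0.002   0.0025  0.0016 -0.0003  0.0002]
['w8'] al,ar [0.206 0.319] sd [0.06 0.06] a -0.0186 b -0.004 cost 0.6 [ 0.6122 -0.0297  0.2913] [-0.     -0.0008 -0.0002  0.0006 -0.0001  0.0004]
['w6', 'w8'] al,ar [0.258 0.364] sd [0.04 0.04] a -0.022 b -0.0038 cost 3.0 [ 0.6135 -0.0294  0.2913] [-0.0001 -0.0022  0.0025  0.0009 -0.0004  0.0003]
['w6'] al,ar [0.269 0.365] sd [0.05 0.05] a -0.0224 b -0.0034 cost 1.5 [ 0.6137 -0.0294  0.2914] [-0.0001 -0.0014  0.0021  0.0011 -0.0003  0.0002]
['w6'] al,ar [0.258 0.355] sd [0.05 0.05] a -0.0217 b -0.0034 cost 3.0 [ 0.6137 -0.0294  0.2913] [-0.0001 -0.0026  0.003   0.002  -0.0003  0.0002]
```

Run:
```python
import cv2
im=cv2.imread("pics/side0.png")
cv2.imwrite("pics/s0d.png",cv2.resize(im[215:330,280:430],None,fx=5.2,fy=5.2,interpolation=cv2.INTER_CUBIC))
```

```text
(no output)
```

View pics/s0d.png

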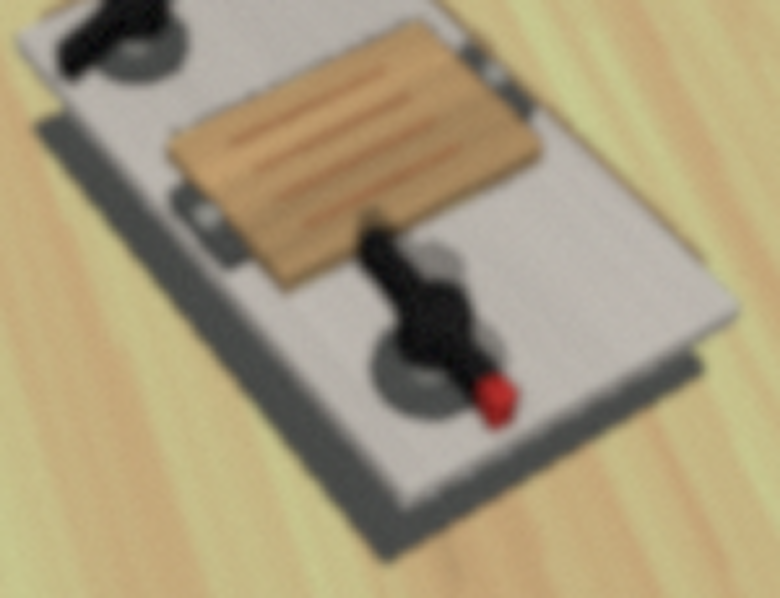

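Run:
```python
from f7 import *
S=dict(Snr=(354.5,322.7),Sfr=(414.6,285.8),Snl=(286.5,239.1),Pnl=(283.7,221.5),Qnr=(357.2,313.4),Qfr=(421.5,276.5),Bnl=(312.1,243.4),Bnr=(334.8,270.3),Bfr=(383.9,243.5),Bfl=(360.4,219.1))
v=(V[2][0],False,S,0,2)
go([v])
go([v],str_=.002,verbose=False)
# with plate-to-blank only excluded
S2={k:x for k,x in S.items() if k[0] in"SQP"};go([(V[2][0],False,S2,0,2)],verbose=False)
```

```text
[ 0.6182 -0.0187  0.2889 -0.2308 -0.2439  0.0111 -0.57  ] now ar -0.814 sd [0.293 0.37 ] cost 6.4 e [-0.  0.  0.  0.  0. -0.]
Snr [-1.1 -0. ] Sfr [1.1 0.3] Snl [0.1 0.6] Pnl [-0.3  0.4] Qnr [0.4 1.8] Qfr [0.1 0.1] Bnl [-0.7 -0.5] Bnr [-0.6 -0.5] Bfr [ 0.9 -1.3] Bfl [ 0.1 -1.5] 
[ 0.6151 -0.0258  0.2883 -0.3113 -0.209   0.0109 -0.57  ] now ar -0.779 sd [0.269 0.366] cost 7.3 e [-0. -0. -0.  0. -0. -0.]
[ 0.6159 -0.0244  0.2873 -0.2091  0.3085  0.0099 -0.57  ] now ar -0.261 sd [0.31  0.376] cost 2.3 e [-0.  0. -0.  0. -0. -0.]
```

Call:
step_arm:
  deltas:
    - [-0.014, 0.025, 0.0095, 0.081, 0, 0.118, 1]
    - [-0.028, 0.049, 0.019, 0.161, 0, 0.236, 1]
    - [-0.041, 0.074, 0.0284, 0.242, 0, 0.354, 1]
    - [-0.055, 0.098, 0.0378, 0.323, 0, 0.472, 1]
    - [-0.069, 0.123, 0.0473, 0.403, 0, 0.59, 1]
    - [-0.083, 0.147, 0.0567, 0.484, 0, 0.707, 1]
    - [-0.097, 0.172, 0.0662, 0.564, 0, 0.825, 1]
    - [-0.111, 0.196, 0.0756, 0.645, 0, 0.943, 1]
    - [-0.124, 0.221, 0.085, 0.726, 0, 1.061, 1]
    - [-0.138, 0.245, 0.0945, 0.806, 0, 1.179, 1]
    - [-0.152, 0.27, 0.104, 0.887, 0, 1.297, 1]
    - [-0.152, 0.27, 0.104, 0.887, 0, 1.297, 1]
    - [-0.152, 0.27, 0.104, 0.887, 0, 1.297, 1]

```text
time: 31.25
tool_pos: [0.547, 0.2371, 0.1886]
tool_rot: [0.251, 0.464, 0.837, -0.142]
contact_force: [0.9, -0.3, -0.2]
gripper_width: 0.002
```

```bash
python3 snap.py wrist w9
```

```text
{'time': 31.3, 'tool_pos': array([0.5476, 0.2362, 0.1883]), 'tool_rot': array([ 0.2511,  0.466 ,  0.8364, -0.1424]), 'joint_pos': array([ 0.5349,  0.0585,  1.772 , -0.6025,  1.3488,  0.1287]), 'contact_force': array([-1.5376, -1.2538,  0.3245]), 'gripper_width': -0.0003693359066833095}
```

View pics/w9.png

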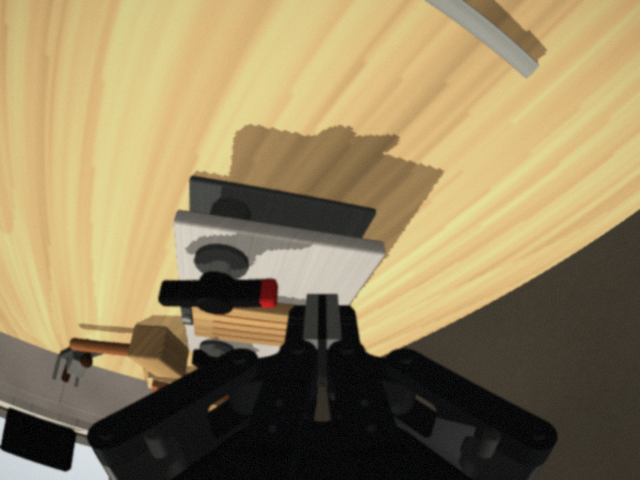

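```bash
python3 - <<'E'
import cv2
im=cv2.imread("pics/w9.png")
cv2.imwrite("pics/w9a.png",cv2.resize(im[165:265,165:395],None,fx=3.45,fy=3.45,interpolation=cv2.INTER_CUBIC))
E
cat > f9.py <<'E'
from f8 import *
def edges9(cols):
    g=gaussian_filter(cv2.cvtColor(cv2.imread("pics/w9.png"),cv2.COLOR_BGR2GRAY).astype(float),(.8,1.2));d=np.diff(g,axis=0);o=[]
    def sub(col,i):
        y0,y1,y2=d[i-1,col],d[i,col],d[i+1,col];return i+.5+.5*(y0-y2)/(y0-2*y1+y2)
    for c in cols:
        s0=178+(c-191)*32/184; s1=212+(c-176)*31/208
        i=int(round(s0))-7+int(np.argmin(d[int(round(s0))-7:int(round(s0))+8,c]))
        j=int(round(s1))-6+int(np.argmax(d[int(round(s1))-6:int(round(s1))+7,c]))
        o.append((c,sub(c,i),sub(c,j)))
    return np.array(o)
E9=edges9(range(200,370,5)); 
for q in(1,2):
    P=np.polyfit(E9[:,0],E9[:,q],2);R=E9[:,q]-np.polyval(P,E9[:,0]);print(q,np.polyval(P,[200,285,365]).round(2),"resid",R.std().round(2),abs(R).max().round(2))
c9=pickle.load(open("pics/w9.pkl","rb"))[0]
def run9(cz=.001,corners=True,with6=False,o=.01):
    def res(v):
        p=np.r_[v[:5],o];q=p.copy();q[3]=q[4]=0;e=v[5:11];dR=Ro.from_rotvec(e[3:]).as_matrix();r=[]
        c=dict(c9);c["R"],c["t"]=dR@np.array(c["R"]),dR@np.array(c["t"])+e[:3]
        b=[model(q,[x,.155,cz]) for x in(-.085,.105)];pl=[model(p,[x,.165,.05+cz]) for x in(o-.095,o+.095)]
        n=len(E9);w=.3*np.sqrt(n/4)
        r+=list((line(c,*b,E9[:,0])-E9[:,1])/w)+list((line(c,*pl,E9[:,0])-E9[:,2])/w)
        if corners:
            for X,u in zip(b+pl,C9): r.append((proj(c,X,True)[0]-u)/.8)
        if with6:
            b=[model(q,[-.085,s*.155,cz]) for s in(-1,1)];pl=[model(p,[o-.095,s*.165,.05+cz]) for s in(-1,1)]
            for k in("w6","w8"):
                c=dict(pickle.load(open(f"pics/{k}.pkl","rb"))[0]);c["R"],c["t"]=dR@np.array(c["R"]),dR@np.array(c["t"])+e[:3]
                E=D[k];w=.3*np.sqrt(len(E)/4)
                r+=list((line(c,*b,E[:,0])-E[:,1])/w)+list((line(c,*pl,E[:,0])-E[:,2])/w)
        return np.array(r+list(e[:3]/.002)+list(e[3:]/.003)+[(v[0]-.6128)/.003,(v[1]+.0295)/.003,(v[2]-.2916)/.004,v[3]/3,v[4]/3])
    s=least_squares(res,np.r_[.6128,-.0295,.2916,0,0,np.zeros(6)]);sd=np.sqrt(np.diag(np.linalg.inv(s.jac.T@s.jac)))
    x=s.x;print("al,ar",x[3:5].round(3),"sd",sd[3:5].round(2),"a",round(-(x[3]+x[4])*.0354,4),"b",round((x[3]-x[4])*.0354,4),"cost",round(s.cost,1),x[:3].round(4),x[5:].round(4))
C9=(191.,375.,176.,384.)
if __name__=="__main__":
    run9();run9(corners=False);run9(with6=True);run9(with6=True,corners=False);run9(cz=0)
E
python3 f9.py
```

```text
w6 [[190.0, 182.7, 225.2, -38.7, 29.4], [226.0, 181.7, 224.7, -39.7, 33.4], [262.0, 181.0, 224.6, -40.8, 30.4], [298.0, 180.5, 224.4, -38.6, 30.6], [334.0, 180.5, 224.3, -39.1, 31.6], [370.0, 180.8, 224.3, -39.6, 30.2], [406.0, 181.5, 224.3, -40.1, 30.1], [442.0, 182.4, 224.3, -39.1, 31.7]]
w8 [[185.0, 171.9, 214.9, -37.5, 27.6], [221.0, 170.6, 214.3, -41.1, 33.8], [257.0, 169.6, 213.8, -41.5, 30.2], [293.0, 169.1, 213.5, -37.2, 32.2], [329.0, 169.0, 213.4, -37.1, 32.8], [365.0, 169.3, 213.3, -41.2, 32.1], [401.0, 170.0, 213.4, -37.7, 30.5], [437.0, 170.7, 213.6, -38.8, 34.3]]
['w6'] al,ar [0.263 0.36 ] sd [0.05 0.05] a -0.0221 b -0.0034 cost 2.1 [ 0.6137 -0.0294  0.2914] [-0.0001 -0.002   0.0025  0.0016 -0.0003  0.0002]
['w8'] al,ar [0.206 0.319] sd [0.06 0.06] a -0.0186 b -0.004 cost 0.6 [ 0.6122 -0.0297  0.2913] [-0.     -0.0008 -0.0002  0.0006 -0.0001  0.0004]
['w6', 'w8'] al,ar [0.258 0.364] sd [0.04 0.04] a -0.022 b -0.0038 cost 3.0 [ 0.6135 -0.0294  0.2913] [-0.0001 -0.0022  0.0025  0.0009 -0.0004  0.0003]
['w6'] al,ar [0.269 0.365] sd [0.05 0.05] a -0.0224 b -0.0034 cost 1.5 
[... 308 characters left out ...]
r [0.389 0.518] sd [0.05 0.1 ] a -0.0321 b -0.0045 cost 52.8 [ 0.6123 -0.0314  0.2912] [-0.0006 -0.0012  0.0017  0.0008 -0.0005  0.0005]
al,ar [0.356 0.546] sd [0.05 0.1 ] a -0.0319 b -0.0067 cost 51.3 [ 0.6128 -0.0295  0.2912] [ 0.     -0.     -0.     -0.     -0.      0.0003]
al,ar [0.297 0.313] sd [0.03 0.03] a -0.0216 b -0.0006 cost 57.7 [ 0.6127 -0.0311  0.2917] [-0.0007 -0.0013  0.002   0.0006 -0.0014 -0.001 ]
al,ar [0.283 0.306] sd [0.04 0.03] a -0.0208 b -0.0008 cost 56.8 [ 0.6127 -0.0312  0.2913] [-0.     -0.0011  0.0012  0.0007 -0.0011 -0.0012]
al,ar [0.394 0.513] sd [0.05 0.1 ] a -0.0321 b -0.0042 cost 52.4 [ 0.6124 -0.0314  0.2912] [-0.0006 -0.0007  0.0013  0.0003 -0.0005  0.0004]
```

View pics/w9a.png

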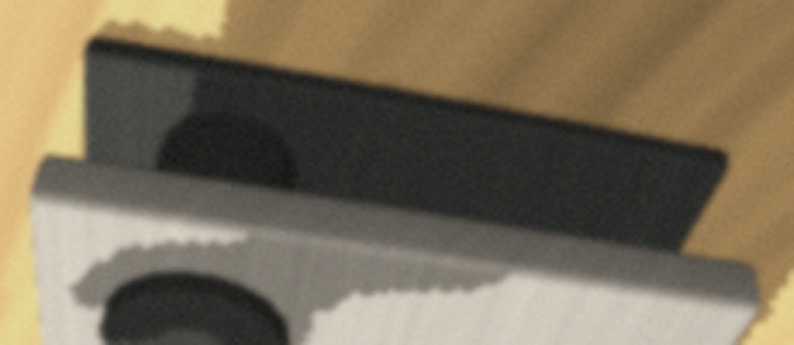

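```bash
sed -i 's/int(round(s1))-6+int(np.argmax(d\[int(round(s1))-6:int(round(s1))+7,c\]))/int(round(s1))-5+int(np.argmax(d[int(round(s1))-5:int(round(s1))+4,c]))/; s/range(200,370,5)/range(200,356,4)/' f9.py
sed -i 's/^E9=edges9.*/E9=edges9(range(200,350,4))\nfor _ in range(3):\n    P=np.polyfit(E9[:,0],E9[:,2],2);E9=E9[abs(E9[:,2]-np.polyval(P,E9[:,0]))<max(.35,1.5*np.std(E9[:,2]-np.polyval(P,E9[:,0])))]/' f9.py; python3 f9.py | tail -7
python3 - <<'E'
import sys;sys.argv=['']
from f9 import *
print(E9[::4].round(1).tolist(),len(E9))
E
```

```text
1 [176.39 191.11 206.29] resid 0.08 0.17
2 [212.62 225.94 238.79] resid 0.1 0.19
al,ar [0.227 0.163] sd [0.05 0.12] a -0.0138 b 0.0022 cost 1.9 [ 0.6122 -0.0313  0.2914] [-0.0006 -0.0012  0.0016  0.0007 -0.0004  0.0005]
al,ar [0.195 0.182] sd [0.05 0.12] a -0.0133 b 0.0005 cost 0.4 [ 0.6128 -0.0295  0.2914] [ 0.     -0.     -0.     -0.     -0.      0.0001]
al,ar [0.248 0.306] sd [0.03 0.03] a -0.0196 b -0.0021 cost 4.4 [ 0.6122 -0.0309  0.2914] [-0.0006 -0.0007  0.0011  0.001  -0.0005  0.0002]
al,ar [0.21 0.28] sd [0.04 0.03] a -0.0173 b -0.0025 cost 2.0 [ 0.6114 -0.0304  0.2911] [ 0.0001  0.0001 -0.0009  0.0008 -0.0001  0.    ]
al,ar [0.232 0.158] sd [0.05 0.12] a -0.0138 b 0.0026 cost 1.5 [ 0.6122 -0.0314  0.2915] [-0.0006 -0.0006  0.0012  0.0002 -0.0004  0.0004]
w6 [[190.0, 182.7, 225.2, -38.7, 29.4], [226.0, 181.7, 224.7, -39.7, 33.4], [262.0, 181.0, 224.6, -40.8, 30.4], [298.0, 180.5, 224.4, -38.6, 30.6], [334.0, 180.5, 224.3, -39.1, 31.6], [370.0, 180.8, 224.3, -39.6, 30.2], [406.0, 181.5, 224.3, -40.1, 30.1], [442.0, 182.4, 224.3, -39.1, 31.7]]
w8 [[185.0, 171.9, 214.9, -37.5,
[... 590 characters left out ...]
0.04 0.04] a -0.022 b -0.0038 cost 3.0 [ 0.6135 -0.0294  0.2913] [-0.0001 -0.0022  0.0025  0.0009 -0.0004  0.0003]
['w6'] al,ar [0.269 0.365] sd [0.05 0.05] a -0.0224 b -0.0034 cost 1.5 [ 0.6137 -0.0294  0.2914] [-0.0001 -0.0014  0.0021  0.0011 -0.0003  0.0002]
['w6'] al,ar [0.258 0.355] sd [0.05 0.05] a -0.0217 b -0.0034 cost 3.0 [ 0.6137 -0.0294  0.2913] [-0.0001 -0.0026  0.003   0.002  -0.0003  0.0002]
1 [176.39 191.11 206.29] resid 0.08 0.17
2 [212.62 225.94 238.79] resid 0.1 0.19
[[212.0, 178.4, 214.5], [228.0, 181.2, 217.0], [244.0, 183.8, 219.4], [260.0, 186.6, 222.0], [276.0, 189.3, 224.6], [292.0, 192.4, 227.0], [308.0, 195.3, 229.5], [324.0, 198.4, 232.3], [340.0, 201.4, 234.6]] 35
```

Run:
```python
from h import *; import pickle
c=pickle.load(open("pics/w1.pkl","rb"))[0]
A=onz(c,374.5,117,.111,True);B=onz(c,458,175,.111,True);H=onz(c,417.1,145.1,.111,True)
print(A,B,H,np.degrees(np.arctan2(*(B-A)[[1,0]])),np.linalg.norm(B-A))
c=pickle.load(open("pics/w9.pkl","rb"))[0]
A=onz(c,163,293,.106,True);B=onz(c,276,293,.106,True);print(A,B,np.degrees(np.arctan2(*(B-A)[[1,0]])),np.linalg.norm(B-A))
```

```text
[0.49906573 0.04236025 0.111     ] [0.57837377 0.1014968  0.111     ] [0.53721279 0.07132769 0.111     ] 36.71028808934768 0.0989287445660947
[0.49566953 0.04855298 0.106     ] [0.58092324 0.10971196 0.106     ] 35.65475629379871 0.10492195484476298
```

```bash
cat > mv.py <<'E'
import numpy as np
from scipy.spatial.transform import Rotation as Ro
def delta(tgt,yawx):
    from plant import manip
    s=manip.state();q=s["tool_rot"];R=Ro.from_quat([q[1],q[2],q[3],q[0]])
    x=np.array([np.cos(yawx),np.sin(yawx),0]);z=np.array([0,0,-1.]);T=Ro.from_matrix(np.c_[x,np.cross(z,x),z])
    print("t",s["time"],"d",(R.inv().apply(np.array(tgt)-s["tool_pos"])).round(4),"rv",(R.inv()*T).as_rotvec().round(3))
E
python3 -c "
from mv import *
delta((.541,.0735,.158),np.radians(60))"
```

```text
t 31.3 d [-0.0955 -0.091   0.1002] rv [0.311 0.53  1.045]
```

Call:
step_arm:
  deltas:
    - [-0.012, -0.011, 0.0125, 0.039, 0.066, 0.131, -1]
    - [-0.024, -0.023, 0.025, 0.078, 0.132, 0.261, -1]
    - [-0.036, -0.034, 0.0375, 0.117, 0.199, 0.392, -1]
    - [-0.048, -0.0455, 0.05, 0.155, 0.265, 0.522, -1]
    - [-0.06, -0.057, 0.0625, 0.194, 0.331, 0.653, -1]
    - [-0.072, -0.068, 0.075, 0.233, 0.398, 0.784, -1]
    - [-0.084, -0.08, 0.0877, 0.272, 0.464, 0.914, -1]
    - [-0.0955, -0.091, 0.1002, 0.311, 0.53, 1.045, -1]
    - [-0.0955, -0.091, 0.1002, 0.311, 0.53, 1.045, -1]
    - [-0.0955, -0.091, 0.1002, 0.311, 0.53, 1.045, -1]

```text
time: 32.3
tool_pos: [0.54, 0.068, 0.1583]
tool_rot: [0.0, 0.865, 0.503, -0.001]
contact_force: [-0.4, 0.4, 0.1]
gripper_width: 1.0
```

```bash
python3 snap.py wrist w10; python3 -c "
from h import *
draw('w10',[(.541,.0737,.115)])"
```

```text
{'time': 32.35, 'tool_pos': array([0.5399, 0.0688, 0.1582]), 'tool_rot': array([ 0.    ,  0.8642,  0.5032, -0.0009]), 'joint_pos': array([-9.5000e-03, -7.4800e-02,  1.8779e+00, -1.1000e-03,  1.3402e+00,
        5.0710e-01]), 'contact_force': array([-0.0189, -0.3912,  0.2763]), 'gripper_width': 1.0032733564382232}
```

View pics/w10_d.png

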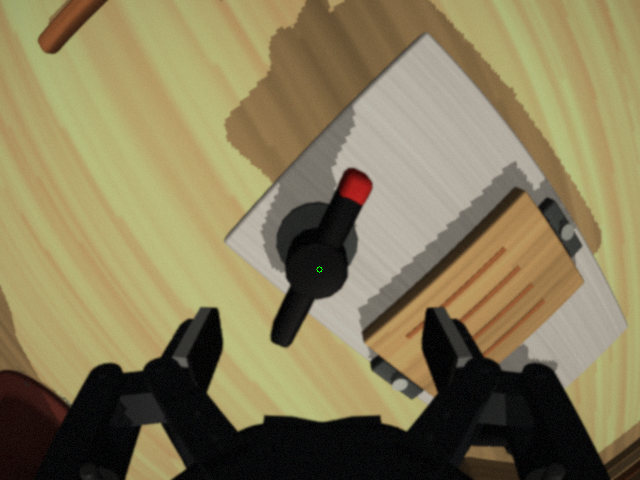

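Call:
step_arm:
  deltas:
    - [0, 0, 0.03, 0, 0, 0, -1]
    - [0, 0, 0.053, 0, 0, 0, -1]
    - [0, 0, 0.053, 0, 0, 0, 1]
    - [0, 0, 0.053, 0, 0, 0, 1]
    - [0, 0, 0.053, 0, 0, 0, 1]
    - [0, 0, 0.053, 0, 0, 0, 1]
    - [0, 0, 0.0535, 0, 0, -0.08, 1]
    - [0, 0, 0.054, 0, 0, -0.17, 1]
    - [0, 0, 0.0545, 0, 0, -0.17, 1]
    - [0, 0, 0.0545, 0, 0, -0.17, 1]

```text
time: 33.35
tool_pos: [0.538, 0.0706, 0.1055]
tool_rot: [-0.003, 0.819, 0.574, -0.002]
contact_force: [-11.6, 6.3, 10.5]
gripper_width: 0.37
```

Call:
step_arm:
  deltas:
    - [0, 0, 0, 0, 0, 0, -1]
    - [0, 0, 0, 0, 0, 0, -1]
    - [0, 0, 0, 0, 0, 0, -1]
    - [0, 0, -0.005, 0, 0, 0, -1]
    - [0, 0, -0.035, 0, 0, 0, -1]
    - [0, 0, -0.054, 0, 0, 0, -1]
    - [0, 0, -0.054, 0, 0, 0.1, -1]
    - [0, 0, -0.054, 0, 0, 0.17, -1]

```text
time: 34.15
tool_pos: [0.5402, 0.0683, 0.1589]
tool_rot: [0.0, 0.866, 0.501, -0.0]
contact_force: [0.8, 0.5, 0.0]
gripper_width: 1.001
```

```bash
python3 snap.py wrist w11; python3 -c "
from mv import *
import numpy as np
delta((.610,-.155,.158),np.radians(106.3-0))
delta((.610,-.155,.158),np.radians(75))"
```

```text
{'time': 34.2, 'tool_pos': array([0.5398, 0.0683, 0.1582]), 'tool_rot': array([-1.000e-04,  8.659e-01,  5.001e-01, -8.000e-04]), 'joint_pos': array([-1.0600e-02, -7.5200e-02,  1.8782e+00, -7.0000e-04,  1.3400e+00,
        5.1290e-01]), 'contact_force': array([0.0674, 0.0069, 0.2256]), 'gripper_width': 1.0031332293449366}
t 34.2 d [-0.1584  0.1724  0.0003] rv [-0.001  0.001 -0.808]
t 34.2 d [-0.1584  0.1724  0.0003] rv [-0.001  0.001 -0.261]
```

View pics/w11.png

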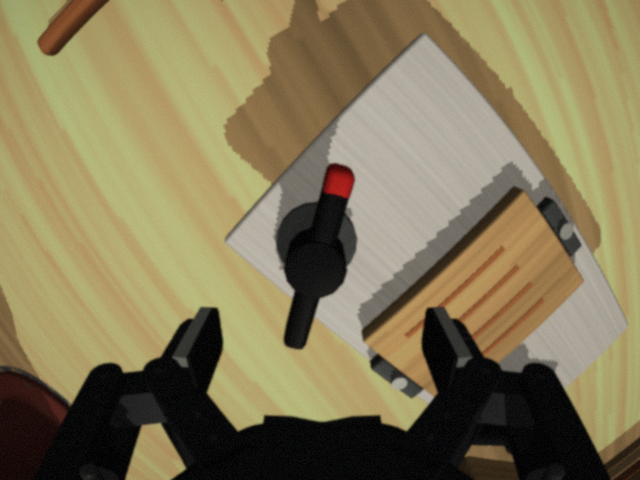

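Call:
step_arm:
  deltas:
    - [-0.03, 0.03, 0, 0, 0, -0.14, -1]
    - [-0.06, 0.06, 0, 0, 0, -0.28, -1]
    - [-0.09, 0.09, 0, 0, 0, -0.42, -1]
    - [-0.12, 0.125, 0, 0, 0, -0.56, -1]
    - [-0.15, 0.16, 0, 0, 0, -0.7, -1]
    - [-0.1595, 0.1725, 0, 0, 0, -0.84, -1]
    - [-0.1595, 0.1725, 0, 0, 0, -0.907, -1]
    - [-0.1595, 0.1725, 0, 0, 0, -0.907, -1]

```text
time: 35.0
tool_pos: [0.6102, -0.1565, 0.1569]
tool_rot: [-0.001, 0.558, 0.83, -0.001]
contact_force: [-0.4, -0.5, -0.1]
gripper_width: 1.0
```

```bash
python3 snap.py wrist w12
```

```text
{'time': 35.05, 'tool_pos': array([ 0.61  , -0.1558,  0.1569]), 'tool_rot': array([-0.0013,  0.5578,  0.83  , -0.0011]), 'joint_pos': array([-3.6750e-01,  1.2750e-01,  1.6738e+00, -1.6000e-03,  1.3433e+00,
       -7.5460e-01]), 'contact_force': array([-0.2945,  0.3456, -1.2277]), 'gripper_width': 1.000996088309122}
```

View pics/w12.png

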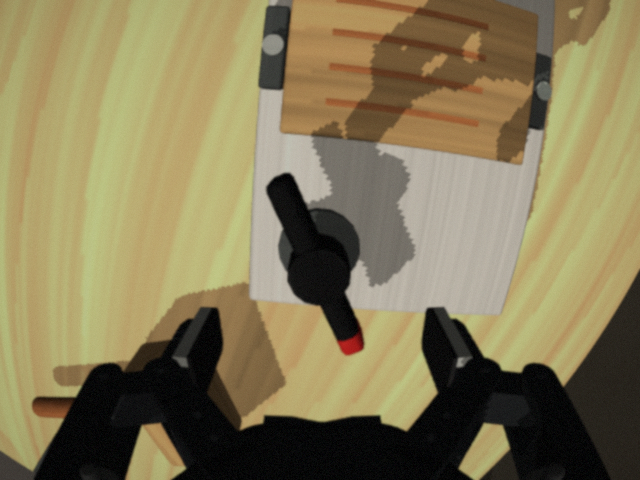

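Call:
step_arm:
  deltas:
    - [0, 0, 0.03, 0, 0, 0, -1]
    - [0, 0, 0.052, 0, 0, 0, -1]
    - [0, 0, 0.052, 0, 0, 0, 1]
    - [0, 0, 0.052, 0, 0, 0, 1]
    - [0, 0, 0.052, 0, 0, 0, 1]
    - [0, 0, 0.052, 0, 0, 0, 1]
    - [0, 0, 0.0525, 0, 0, -0.1, 1]
    - [0, 0, 0.0535, 0, 0, -0.2, 1]
    - [0, 0, 0.0538, 0, 0, -0.2, 1]
    - [0, 0, 0.0538, 0, 0, -0.2, 1]

```text
time: 36.05
tool_pos: [0.6097, -0.1582, 0.106]
tool_rot: [-0.0, 0.472, 0.882, -0.003]
contact_force: [-7.5, -6.0, 5.6]
gripper_width: 0.375
```

Call:
step_arm:
  deltas:
    - [0, 0, 0, 0, 0, 0, -1]
    - [0, 0, 0, 0, 0, 0, -1]
    - [0, 0, 0, 0, 0, 0, -1]
    - [0, 0, -0.005, 0, 0, 0, -1]
    - [0, 0, -0.035, 0, 0, 0, -1]
    - [0, 0, -0.054, 0, 0, 0, -1]
    - [0, 0, -0.054, 0, 0, 0.1, -1]
    - [0, 0, -0.054, 0, 0, 0.2, -1]

```text
time: 36.85
tool_pos: [0.611, -0.1555, 0.1591]
tool_rot: [0.0, 0.559, 0.829, -0.001]
contact_force: [-0.2, -0.3, -0.8]
gripper_width: 1.0
```

```bash
python3 snap.py wrist w13; python3 -c "
from mv import *
import numpy as np
delta((.430,-.0855,.25),np.radians(196.7))"
```

```text
{'time': 36.9, 'tool_pos': array([ 0.6106, -0.1554,  0.1583]), 'tool_rot': array([-4.000e-04,  5.598e-01,  8.286e-01, -9.000e-04]), 'joint_pos': array([-3.6660e-01,  1.2600e-01,  1.6730e+00, -1.5000e-03,  1.3438e+00,
       -7.4870e-01]), 'contact_force': array([-0.4992, -0.589 ,  0.849 ]), 'gripper_width': 1.0004824966337345}
t 36.9 d [ 0.1322 -0.1416 -0.0914] rv [-2.00e-03 -1.00e-03 -1.48e+00]
```

View pics/w13.png

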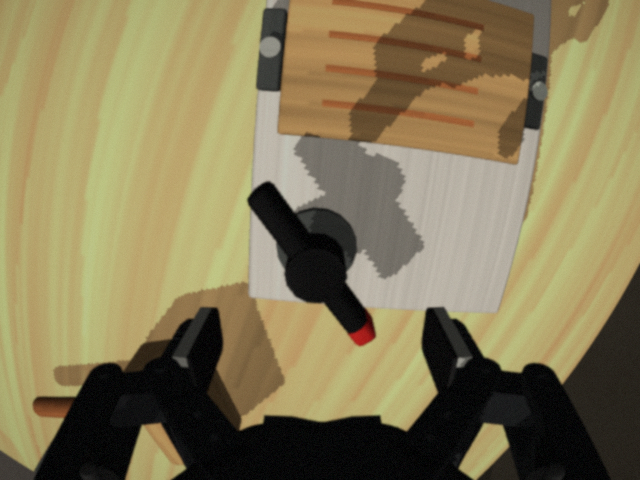

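Call:
step_arm:
  deltas:
    - [0, 0, -0.03, 0, 0, -0.15, 1]
    - [0.02, -0.02, -0.06, 0, 0, -0.3, 1]
    - [0.045, -0.045, -0.09, 0, 0, -0.45, 1]
    - [0.07, -0.07, -0.09, 0, 0, -0.6, 1]
    - [0.1, -0.1, -0.09, 0, 0, -0.75, 1]
    - [0.132, -0.1416, -0.09, 0, 0, -0.9, 1]
    - [0.132, -0.1416, -0.09, 0, 0, -1.05, 1]
    - [0.132, -0.1416, -0.09, 0, 0, -1.2, 1]
    - [0.132, -0.1416, -0.09, 0, 0, -1.35, 1]
    - [0.132, -0.1416, -0.09, 0, 0, -1.48, 1]

```text
time: 37.9
tool_pos: [0.4291, -0.0867, 0.2481]
tool_rot: [-0.001, -0.152, 0.988, -0.0]
contact_force: [0.0, 0.0, 0.6]
gripper_width: -0.001
```

Call:
step_arm:
  deltas:
    - [0, 0, 0.01, 0, -0.14, 0, 1]
    - [0, 0, 0.02, 0, -0.28, 0, 1]
    - [0, 0, 0.03, 0, -0.42, 0, 1]
    - [0, 0, 0.05, 0, -0.55, 0, 1]
    - [0, 0, 0.06, 0, -0.6, 0, 1]
    - [0, 0, 0.06, 0, -0.6, 0, 1]
    - [0, 0, 0.06, 0, -0.6, 0, 1]

```text
time: 38.6
tool_pos: [0.4292, -0.0872, 0.1885]
tool_rot: [0.291, -0.142, 0.945, 0.043]
contact_force: [-0.6, 0.6, -0.0]
gripper_width: -0.002
```

```bash
python3 snap.py wrist w14
```

```text
{'time': 38.65, 'tool_pos': array([ 0.4298, -0.0872,  0.1894]), 'tool_rot': array([ 0.2911, -0.1425,  0.945 ,  0.043 ]), 'joint_pos': array([-0.6744, -0.7814,  2.4034,  0.5207,  1.203 , -2.6567]), 'contact_force': array([-0.2345, -0.5629,  0.7036]), 'gripper_width': 0.0003102990705393851}
```

View pics/w14.png

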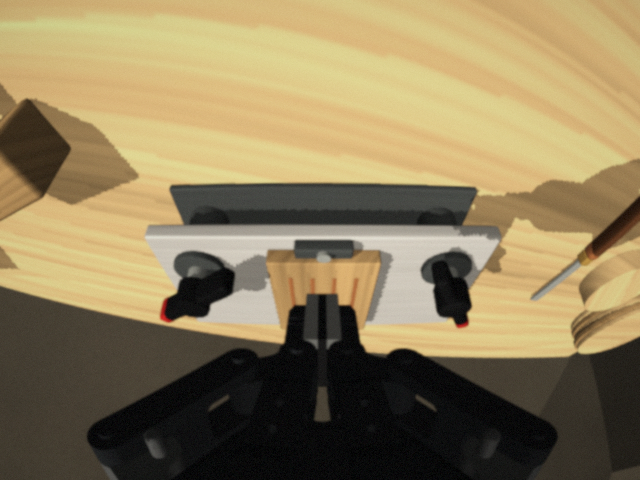

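```bash
cat > f10.py <<'E'
from f8 import *
D["w14"]=edges("w14",range(190,460,6),172,200)
print([ (c,round(b-a,2)) for c,a,b,_,_ in D["w14"][::8]],[ (c,round(b-a,2)) for c,a,b,_,_ in D["w6"][::8]])
fitit(["w14"]);fitit(["w14"],usec=False);fitit(["w6"],usec=False)
E
python3 f10.py|tail -4
```

```text
[(np.float64(190.0), np.float64(40.71)), (np.float64(238.0), np.float64(41.17)), (np.float64(286.0), np.float64(41.68)), (np.float64(334.0), np.float64(41.86)), (np.float64(382.0), np.float64(41.14)), (np.float64(430.0), np.float64(40.06))] [(np.float64(190.0), np.float64(42.54)), (np.float64(238.0), np.float64(43.26)), (np.float64(286.0), np.float64(43.7)), (np.float64(334.0), np.float64(43.76)), (np.float64(382.0), np.float64(43.3)), (np.float64(430.0), np.float64(42.18))]
['w14'] al,ar [0.029 0.128] sd [0.06 0.06] a -0.0056 b -0.0035 cost 0.5 [ 0.6122 -0.0297  0.2913] [ 0.     -0.0008 -0.0001  0.0007 -0.0001  0.0004]
['w14'] al,ar [0.029 0.128] sd [0.06 0.06] a -0.0056 b -0.0035 cost 0.5 [ 0.6122 -0.0297  0.2913] [ 0.     -0.0008 -0.0001  0.0007 -0.0001  0.0004]
['w6'] al,ar [0.215 0.323] sd [0.06 0.06] a -0.0191 b -0.0038 cost 0.3 [ 0.6122 -0.0297  0.2913] [ 0.     -0.0008 -0.0001  0.0007 -0.0001  0.0004]
```

Run:
```python
from plant import manip
print(manip.job_done()); print(manip.state()["time"])
```

```text
the job is handed in; nothing more can be done
None
the job is handed in; nothing more can be done
```

I turned the right foot about 0.75 rad and the left about 0.18 rad, both anticlockwise. The platform is handed in at what the cameras show as roughly 0.4° out of level. I handed in just after the last reading at 38.65 s, with the gripper clear of everything.

- **Camera check (my basis for stopping):** the last near-edge picture, comparing the gap between base and plate, gave a tilt of about 0.0066 rad against the 0.0175 limit. Before the last corrections, three close views of the near and left edges gave forward pitches of 0.013 to 0.022 rad. They agree with each other and with the stated starting range of the right foot.
- **Touch check (disagreed):** probing the plate and blank with the closed fingertips, before those corrections, agreed on the left–right tilt but not on pitch. It read about 0.01 rad the other way, and it put the right foot's start angle (0.45) outside the stated 0.7 to 1.6.
- **What the disagreement means:** I could not explain it and did not probe again. I trusted the cameras. If the touch readings were right, the final corrections would have taken the pitch to about 0.02 rad, beyond the limit.
- **Accidental contact:** during one probe the gripper linkage pressed on the left handle with about 13 N. Pictures before and after showed the handle had not turned.
- **Surroundings:** I never aimed for the mallet, rounds or chisel. They look undisturbed in the pictures, but I did not measure their positions.

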